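Load the bead spinner's battery sled and clip it in

ROBOT

A 7-joint arm with a two-finger parallel gripper is mounted at the origin on the work surface. World frame = base frame: x ahead of the robot, y to its left, z up, the work surface at z = 0. Lengths are in mm, angles in rad, forces in N, time in s.
With the tool pointing down it reaches from about 400 to 875 mm from the base axis. Payload 19.3 kg.
Tool frame: the origin (TCP) lies at the centre of the arm's flange, where the gripper is bolted on; the fingertips stand 173 mm ahead of it and the grasp point (between the pads) lies robot.hold_point_z ahead of it (robot.hold_point_z is the distance from the TCP to the grasp point, in mm); z points along the fingers, x is the direction in which the jaws open and shut, and the axes are right-handed (so a half turn about z gives the same grasp; the last joint's range is limited). The gripper opens to 85 mm and grips with 20 to 120 N. Pads are 22 mm wide; open, the fingers measure 114 mm over their backs; the gripper's body (76 mm by 85 mm) begins 54 mm behind the grasp point. The pads swing forward as they close: fully open they stand 13 mm farther back than shut.
Start: joints at [1.278, 0.521, -0.036, 1.599, 0.021, 1.021, -0.113], TCP at [138.074, -609.553, 404.691] pointing down, gripper open.
Joint ranges: [-2.91, 2.91], [-0.3, 2.13], [-1.5, 1.42], [0.17, 2.43], [-1.26, 4.41], [0.16, 1.93], [-2.52, 2.52]. Speed limits (rad/s): [1.89, 1.89, 2.39, 2.39, 3.01, 3.01, 3.01].

INTERFACE

Orientations are given as a unit quaternion [w, x, y, z].
In Python, from plant import robot, vision gives the robot as it stands. The module is installed in compiled form; this text tells all that it offers.
- The arm moves only by the tool carry_out, never from a script. Its argument "deltas" is a list of rows, each a list of 3 entries, a list of its own where there are three numbers: the turn, a rotation vector about the tool's x, y, z in degrees, then the shift along the tool's x, y, z in m, then the finger opening in m, from 0 to 0.0854. A call has 1 to 12 rows; each row shifts and turns the commanded pose from where the row before left it, along the tool's axes as they then stand; what a row does not reach is not made up. A row lasts 1/10 s, in which the tool goes at most 50 mm and 8.59 degrees, less where a joint would pass 70% of its speed; a pose out of reach is approached as far as the arm can. A call is refused whole if a number of a shift passes 0.05 or a number of a turn 8.59, either way. A call with a gripper value outside its range is refused whole. The fingers move at their own pace and stop on an object; the grip force is fixed at half the most. Time passes only in rows, so rows that do not move let the fingers close. It gives the time, the measured TCP pose, the force and the opening at its end, in the units of the state.
- robot.state(): the state, without advancing time (a new reading comes with each control period).
- vision.snapshot(name): name is "scene" or "top"; returns a dict with "frame" (420x560x3 uint8, red, green, blue), "z_map" (420x560 float32, mm along the optical axis (not along the pixel's ray), 0 where there is no reading), "camera_matrix" (3x3 intrinsics, pixels), "origin" and "rotation" of the camera in the world. Camera axes: x right, y down, z forward; pixel columns grow to the right and rows downward; lengths in mm; the calibration is good to about 2 mm. A picture is of the moment at which its call begins.
- robot.hand_in(): hands the job in, once; it reports no verdict.
The state is a dict: "time_s": time; "q": joint angles; "joint_vel": joint speeds; "effort": joint torques, N m; "ee_pos": TCP position; "tcp_rot": TCP orientation; "force": force on the tool from outside, world axes, zero at the start; "moment": the same for the moment, N m; "finger_gap": opening from 0.0 (shut) to 1.0 (fully open).
Only numpy, scipy, OpenCV 4.12 (cv2) and the standard library are available. Lean on these libraries where they do the work, as an engineer would, in place of code of your own. Each camera call takes 0.05 s, during which the arm holds its last target.

TASK

Fit the big D cell into the battery sled while the sled is still in the felt tray: flat end against the coil spring, nub against the flat contact, lying fully down in its seat. Then lift the loaded sled out as one unit and clip it into the sloping battery bay of the bead spinner, toe under the lip at the low end, pressed fully home so that the latch catches. Leave the small C cell, the jar, the cup and the thread spool where they stand.

Things in the scene. Friction and masses are not known exactly. Their poses are not given: they have to be found in the camera images.
- d_cell: The big D cell: dark cylinder 34 mm in diameter, 61.5 mm long overall, 0.14 kg, in one seat of the caddy, axis 30 mm above the table. Origin at the middle of its length on its axis; own x runs along the axis from flat end to nub (it may be rolled about x). Nub: steel button 9.5 mm wide, 2 mm high, on a stepped bare steel shoulder; at the flat end the jacket runs to the end.
- d_cell_nub (a point): Tip of the nub of the D cell, 30.75 mm from its middle.
- d_cell_flat (a point): Centre of the flat end of the D cell, 30.75 mm from its middle.
- caddy: Plywood battery caddy, a fixed plate 80 x 164 x 4 mm. Origin under its centre; x along the cells, z up. Two seats at y = +40 and -40 mm, each a pair of V supports 8 mm wide and 21 mm high at x = +20 and -20 mm, so the middle 32 mm of a cell is free on both sides. One holds the D cell, the other the C cell.
- c_cell: The smaller C cell, same looks, 26 mm in diameter, 50 mm long, in the other seat of the caddy; not wanted. Origin at its middle, x along its axis.
- sled: Battery sled of light grey plastic, loose, 0.12 kg, 125 mm long, 44 mm wide, flat in the felt tray. Origin on its underside, mid width; x along its length towards the grip, z up. Floor 3 mm thick, x -41.75 to 72 mm. Toe lug x -53 to -41.75, 24 wide, 6 thick. Spring wall inner face x -38.75, 33 high. Flat contact wall x 30.75 to 34.25, 31 high. Tail ledge x 64 to 72, 28 wide, top at z 12.
- sled_seat (a point): Middle of the cell's seat in the sled (sled x 0, y 0, z 25 mm): where the D cell's middle lies when seated, nub (+x) on the flat contact, on V ribs at x -22 and 18 mm. Cheeks 36.6 mm apart, flared at the top, 34 mm high, guide the cell at x -38.75 to -25 and 21 to 30.75 mm; between them the sides are open for fingers, floor top at z 3.
- sled_spring_nose (a point): Where the round nose of the sled's coil spring stands when free (sled x -23.75, z 25 mm; fixed to the sled, does not follow the spring). It pushes towards +x: 3 N at x -30.75 (cell seated), 5.6 N at its stop x -36.75. The free gap to the flat contact, 54.5 mm, is shorter than the cell: push the flat end on the spring, nub end raised about 25 degrees, then swing the nub end down.
- sled_grip (a point): In the sled's upright grip block (x 44 to 64 mm, 18 mm wide across y, top at z 52), 12 mm below its top (sled x 54, y 0, z 40 mm). Pinch the block across its width.
- sled_toe (a point): Lower edge of the tip of the sled's toe lug (sled x -53, y 0, z 0 mm).
- tray: Bead tray, 200 x 110 mm, fixed, felt floor 4 mm above the table, wooden rim 6 mm wide, 14 mm high. Origin under its centre, x along its length. The sled lies along the tray's x, its toe 7 to 17 mm from the inner face (x = -94 mm) of the rim; pushed towards its toe it slides on the felt until the toe stops against the rim.
- bay: Battery bay, an open recess in the 28 degree sloping fascia of the fixed bead spinner (150 mm wide). The sled's frame coincides with this frame when home. Origin on the bay floor, 45 mm above the table; x up the slope, z square to the fascia. Recess 16 mm deep (fascia at z 16), 47 mm wide, x -54.5 to 73.5 mm. The spinner's wooden bowl stands up-slope, its rim 180 mm above the table.
- bay_lip (a point): Inner upper edge of the lip at the low end of the bay (bay x -46.5, y 0, z 14 mm). The lip covers x -54.5 to -46.5, its underside 9.5 mm above the bay floor. The toe lug goes under it with the sled tilted about 15 degrees more than the fascia (grip end raised), so that the tail clears the latch, until the toe stops at x -54.5; then the grip end swings down.
- bay_contact (a point): On the bay floor at x 35 mm, y 0. A brass contact here stands 8 mm out of the floor and takes 2.5 N to push flush; it lifts a sled that is not latched.
- latch (a joint): Sprung latch at the top end of the bay, a black wedge 20 mm wide: 0 = out (free, or caught over the sled's ledge), up to 0.007 m = pushed back up the slope. Its nose reaches 4 mm over the ledge, from 12.8 to 25 mm above the bay floor. The ledge pushes it back on the way down (5 to 12 N on the grip); it springs out when the sled is home.
- jar: Glass jar with a white cap, 68 mm in diameter, 85 mm high, standing on the table; bystander. Origin under its centre.
- cup: Small white plastic cup, 60 mm in diameter at the rim, 52 mm high; bystander. Origin under its centre.
- thread: Spool of thread, 40 mm in diameter, 60 mm high, upright; bystander. Origin under its centre.
There are look-alikes about, which are no part of the job. Leave any red or yellow look-alike of the sled alone. Of the things that look like the tray, the smaller one is meant.

How it is judged:
By the outcome, as a careful person would: the job done as asked, in the order asked, and still so for the second after the job is handed in, with the robot touching nothing.
It also fails if it takes over 64 s, if anything falls off the work surface, if the arm or the gripper's body presses on something with over 40 N, if the wrist force passes 120 N, or if a joint passes its speed limit or range.

## Working session

There is one attempt and no reset: what is moved stays moved. The work goes in short steps, Python scripts to look and compute and a tool call to move; the robot and the scene stay as the last step left them, time stands still between calls to the robot, and variables do not carry over. Pictures are saved under pics/ and viewed, and the job is handed in when it is done.

Besides the shell and the picture viewer there is one more tool, called after ">>>" in YAML: its name, and indented under it one key for each argument. carry_out: Moves the arm, as the interface text tells. Its arguments: {"type":"object","properties":{"deltas":{"type":"array","items":{"type":"array"}}},"required":["deltas"]}

```bash
mkdir -p pics; ls; cat > h.py <<'E'
import numpy as np, cv2, pickle
from plant import robot, vision
def snap(n,tag):
    s=vision.snapshot(n); pickle.dump(s,open(f'pics/{tag}.pkl','wb'))
    cv2.imwrite(f'pics/{tag}.png',cv2.cvtColor(s['frame'],cv2.COLOR_RGB2BGR)); return s
def load(tag): return pickle.load(open(f'pics/{tag}.pkl','rb'))
def ray(s,u,v):
    K=np.array(s['camera_matrix']);R=np.array(s['rotation'])
    if R.shape!=(3,3): raise SystemExit(R)
    return np.array(s['origin']),R@np.linalg.inv(K)@np.array([u,v,1.0])
def onplane(s,u,v,z):
    o,d=ray(s,u,v); return o+d*(z-o[2])/d[2]
def pt(s,u,v):
    o,d=ray(s,u,v); return o+d*s['z_map'][int(v),int(u)]
def cloud(s):
    h,w=s['z_map'].shape;vv,uu=np.mgrid[:h,:w]
    K=np.array(s['camera_matrix']);R=np.array(s['rotation'])
    P=np.stack([uu,vv,np.ones_like(uu)],-1)@np.linalg.inv(K).T
    P=P*s['z_map'][...,None]; return P@R.T+np.array(s['origin'])
def proj(s,p):
    K=np.array(s['camera_matrix']);R=np.array(s['rotation'])
    c=K@(R.T@(np.array(p)-np.array(s['origin']))); return c[:2]/c[2]
E
python3 - <<'E'
from h import *
print(robot.state(), robot.hold_point_z)
for n in('scene','top'):
    s=snap(n,n+'0'); print(n,s['camera_matrix'],s['origin'],s['rotation'])
E
```

```text
pics
{'time_s': 0.0, 'q': array([ 1.27777498,  0.52203429, -0.03634919,  1.6000128 ,  0.02121277,
        1.02108571, -0.1127948 ]), 'joint_vel': array([-0.00202644, -0.00136625,  0.0009501 , -0.00180978,  0.00083302,
        0.00158265, -0.00089788]), 'effort': array([ 4.81211446e-04, -9.27105904e+01,  1.97970405e+00, -3.69942892e+01,
        1.77244894e-02,  8.28851829e-03, -1.21704225e-04]), 'ee_pos': array([ 138.0692721 , -609.41427999,  404.11101787]), 'tcp_rot': array([-3.27263490e-04,  7.81345653e-01, -6.24098260e-01, -4.75636763e-04]), 'force': array([-0.0101862 , -0.70767786, -0.36613289]), 'moment': array([0.0771061 , 0.01703551, 0.01645369]), 'finger_gap': 1.004266143879977} 154.70000000000002
scene [[382.36105339   0.         279.0839572 ]
 [  0.         382.36105339 211.29283681]
 [  0.           0.           1.        ]] [1004.09302991 -511.05451619  760.82060941] [-0.35427548  0.85269987  0.35071243 -0.15618131]
top [[424.10651057   0.         276.00843665]
 [  0.         424.10651057 212.73527273]
 [  0.           0.           1.        ]] [ 426.85413538  -36.82364697 1360.41673453] [ 0.01269462 -0.69706543  0.71623343 -0.03079449]
```

```bash
sed -i "s/^import numpy/from scipy.spatial.transform import Rotation as Ro\nimport numpy/; s/^def snap/def RM(s):\n    q=s['rotation']; return Ro.from_quat([q[1],q[2],q[3],q[0]]).as_matrix()\ndef snap/; s/R=np.array(s\['rotation'\])/R=RM(s)/" h.py; python3 -c "
from h import *
for t in('scene0','top0'):
    s=load(t); i=cv2.cvtColor(s['frame'],cv2.COLOR_RGB2BGR)
    print(pt(s,280,210),cv2.imwrite('pics/'+t+'b.png',cv2.resize(i,(784,588),interpolation=cv2.INTER_CUBIC)))
"
```

```text
[444.03517728  30.7514183    1.66207676] True
[518.80233704 -86.00153256  -2.16072066] True
```

View pics/scene0b.png

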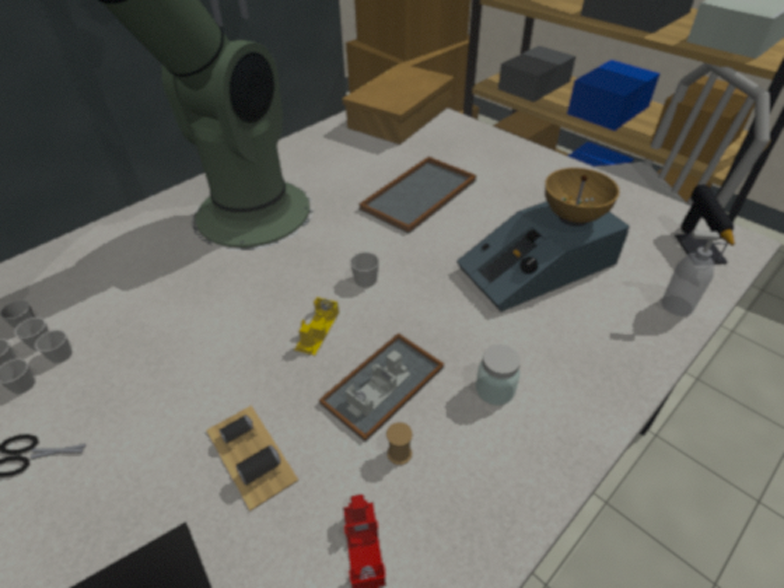

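View pics/top0b.png

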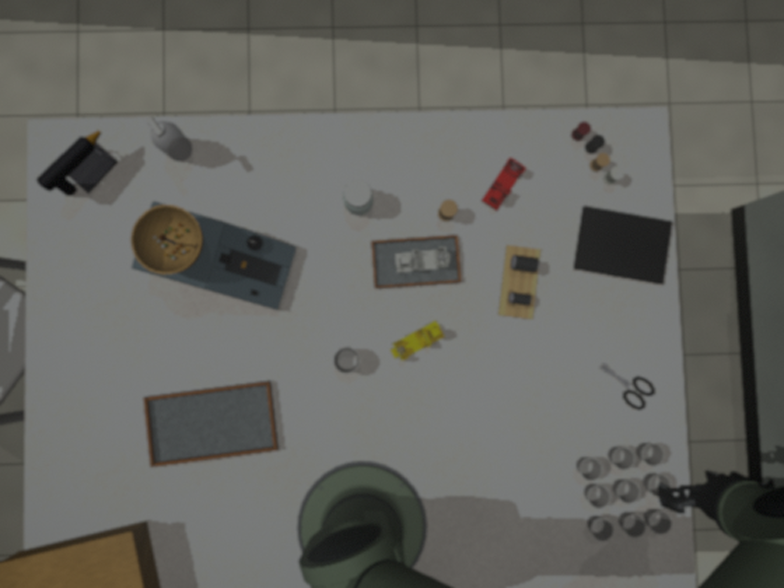

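The scene view (784 px scale) shows the caddy at (250,455), the smaller tray with the grey sled at (382,385), the yellow sled at (318,325), the red sled at (363,540), the larger empty tray at (418,192) and the spinner at (550,240). Next I'll enlarge these areas.

```bash
python3 -c "
from h import *
def crop(t,x0,y0,w,h,k,o):
    s=load(t); i=cv2.cvtColor(s['frame'],cv2.COLOR_RGB2BGR)[y0:y0+h,x0:x0+w]
    cv2.imwrite('pics/'+o+'.png',cv2.resize(i,None,fx=k,fy=k,interpolation=cv2.INTER_CUBIC))
crop('top0',250,160,145,65,5.5,'c1')
crop('scene0',140,230,190,140,4.2,'c2')
crop('top0',90,140,130,85,6,'c3')
"
```

```text
(no output)
```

View pics/c1.png

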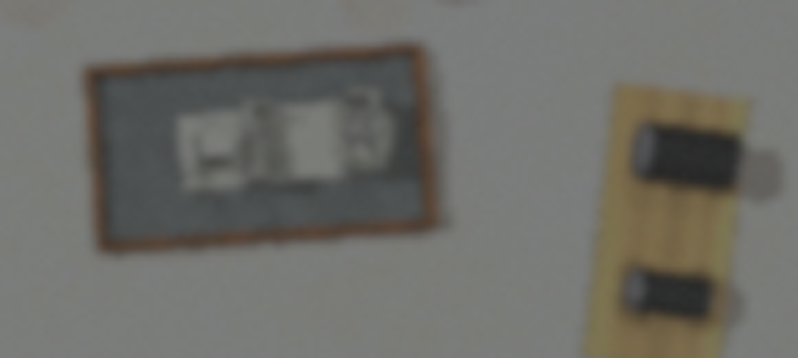

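View pics/c2.png

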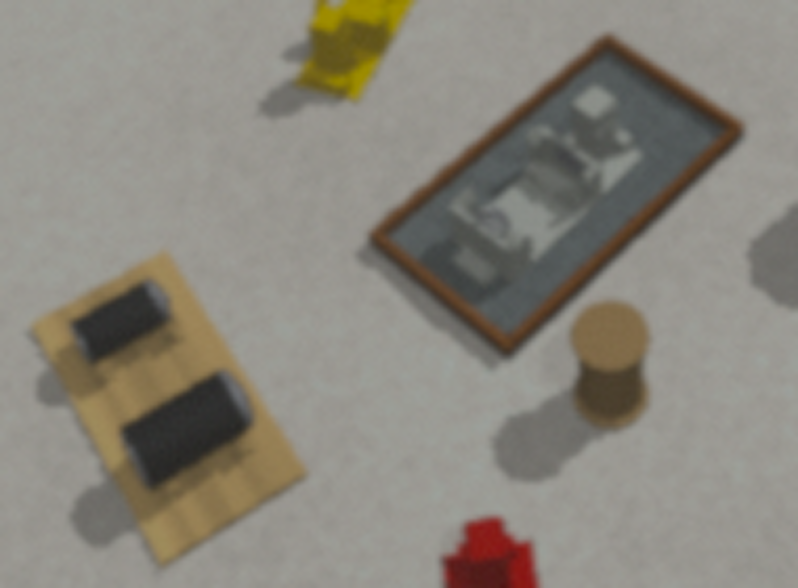

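View pics/c3.png

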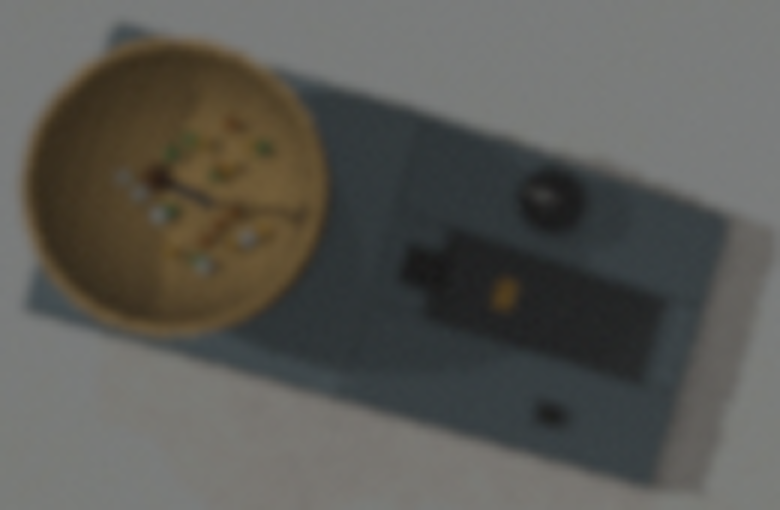

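```bash
cat > m1.py <<'E'
from h import *
for t,regs in (('top0',dict(tray=(262,165,335,210),caddy=(352,170,392,232))),('scene0',dict(tray=(225,235,320,315),caddy=(142,285,216,365)))):
    s=load(t);f=s['frame'].astype(int);r,g,b=f[...,0],f[...,1],f[...,2];P=cloud(s)
    for n,(x0,y0,x1,y1) in regs.items():
        m=np.zeros(r.shape,np.uint8)
        c=((r-b)>(15 if t=='top0' else 25)) 
        m[y0:y1,x0:x1]=c[y0:y1,x0:x1]
        cs,_=cv2.findContours(m,cv2.RETR_EXTERNAL,cv2.CHAIN_APPROX_NONE)
        c=max(cs,key=cv2.contourArea)[:,0,:]
        z=14 if n=='tray' else 4
        W=np.array([onplane(s,u,v,z)[:2] for u,v in c])
        (cx,cy),(w,h),a=cv2.minAreaRect(W.astype(np.float32))
        a2=a if w>h else a+90
        print(t,n,'centre',round(cx,1),round(cy,1),'size',round(w,1),round(h,1),'long axis deg',round(a2,2))
E
python3 m1.py
python3 - <<'E'
from h import *
import sys
# table plane residual & depth noise
for t in('top0','scene0'):
    s=load(t);P=cloud(s)
    m=(abs(P[...,2])<12)&(P[...,0]>350)&(P[...,0]<750)&(abs(P[...,1])<400)
    q=P[m];A=np.c_[q[:,:2],np.ones(len(q))];c=np.linalg.lstsq(A,q[:,2],rcond=None)[0]
    print(t,len(q),c,np.std(q[:,2]-A@c))
E
```

```text
top0 tray centre 591.9 -142.3 size 111.1 200.6 long axis deg 92.48
top0 caddy centre 539.8 -379.7 size 82.2 166.0 long axis deg 171.38
scene0 tray centre 592.9 -140.1 size 111.6 201.6 long axis deg 92.6
scene0 caddy centre 538.4 -376.8 size 81.8 166.5 long axis deg 171.02
top0 25280 [ 0.00076768 -0.00345766  0.22977835] 3.1796070850126394
scene0 29562 [ 2.11493994e-04 -1.39052533e-03  9.25382527e-01] 2.3019637545046416
```

```bash
python3 - <<'E'
from h import *
for t,reg,dreg in (('top0',(280,175,325,200),(362,178,388,197)),('scene0',(235,245,305,310),(165,315,203,350))):
    s=load(t);P=cloud(s);f=s['frame']
    # cell
    x0,y0,x1,y1=dreg
    g=f.max(-1);m=np.zeros(g.shape,np.uint8);m[y0:y1,x0:x1]=g[y0:y1,x0:x1]<55
    q=P[(m>0)]
    (cx,cy),wh,a=cv2.minAreaRect(np.argwhere(m)[:,::-1].astype(np.float32))
    print(t,'cell px',cx,cy,wh,a,m.sum(),'med',np.median(q,0),'on z30/47',onplane(s,cx,cy,30),onplane(s,cx,cy,47))
    x0,y0,x1,y1=reg
    Z=P[y0:y1,x0:x1,2]
    np.set_printoptions(linewidth=250)
    hi=(Z>46)
    vv,uu=np.nonzero(hi); uu=uu+x0;vv=vv+y0
    print('grip',len(uu),np.mean(uu),np.mean(vv),onplane(s,uu.mean(),vv.mean(),56), Z.max())
    i=cv2.cvtColor(f,cv2.COLOR_RGB2BGR)[y0:y1,x0:x1]
    k=10
    big=cv2.resize(cv2.convertScaleAbs(i,alpha=1.5),None,fx=k,fy=k,interpolation=cv2.INTER_CUBIC)
    cv2.imwrite(f'pics/sl_{t}.png',big)
E
```

```text
top0 cell px 375.6700134277344 188.30999755859375 (14.707822799682617, 8.626703262329102) 8.130102157592773 126 med [ 576.1094317  -386.94504044   45.15659851] on z30/47 [ 577.64564372 -390.50118488   30.        ] [ 575.7188372  -385.98191059   47.        ]
grip 47 290.1276595744681 185.36170212765958 [ 590.51764551 -117.45627678   56.        ] 1360.4167345280064
scene0 cell px 183.58824157714844 332.1470642089844 (14.577380180358887, 25.896286010742188) 59.03623962402344 365 med [ 586.76811287 -387.21773317   44.64762723] on z30/47 [ 578.20009783 -385.2193866    30.        ] [ 588.10701582 -388.14650329   47.        ]
grip 214 282.41121495327104 285.8411214953271 [ 656.78289618 -172.93113821   56.        ] 760.820609413563
```

View pics/sl_top0.png

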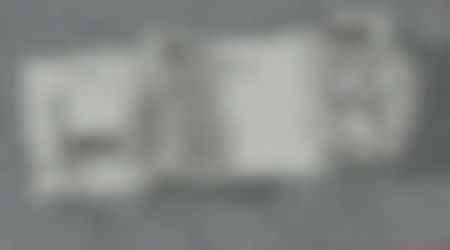

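View pics/sl_scene0.png

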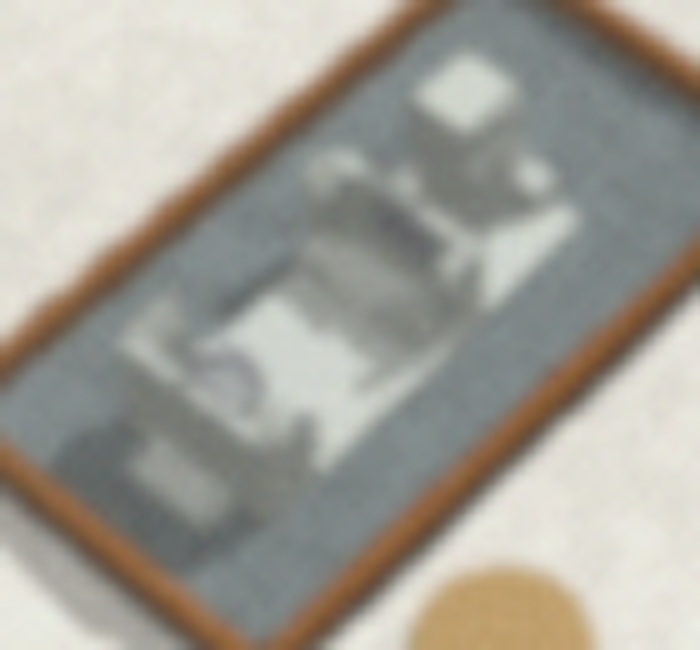

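```bash
python3 - <<'E'
from h import *
np.set_printoptions(precision=1,suppress=True)
s=load('scene0');t=load('top0')
S=lambda x,y,z:onplane(s,x/10-.45+235,y/10-.45+245,z)
T=lambda x,y,z:onplane(t,x/10-.45+280,y/10-.45+175,z)
print('griptop',S(466,93,56),[S(*p,56) for p in((412,95),(465,50),(520,92),(465,135))])
a,b=S(325,468,7),S(580,215,7);print('edge',a,b,np.degrees(np.arctan2(*(b-a)[1::-1])))
print('toe tip',S(135,475,10),S(205,530,10))
print('tail corner top', T(20,62,7),T(36,195,7),'grip top in top?')
print('top long edges', T(20,62,7),T(36,195,7))
# where do predicted things go in top
E
```

```text
griptop [ 591.2 -111.1   56. ] [array([ 582.5, -120.4,   56. ]), array([ 581.7, -101.9,   56. ]), array([ 600.1, -102. ,   56. ]), array([ 599.9, -120.2,   56. ])]
edge [ 617.9 -185.2    7. ] [609.6 -90.9   7. ] 95.01003347471092
toe tip [ 589.4 -218.6   10. ] [ 611.9 -217.2   10. ]
tail corner top [612.3 -93.3   7. ] [569.2 -97.2   7. ] grip top in top?
top long edges [612.3 -93.3   7. ] [569.2 -97.2   7. ]
```

```bash
python3 -c "
from h import *
def crop(t,x0,y0,w,h,k,o):
    s=load(t); i=cv2.cvtColor(s['frame'],cv2.COLOR_RGB2BGR)[y0:y0+h,x0:x0+w]
    cv2.imwrite('pics/'+o+'.png',cv2.resize(cv2.convertScaleAbs(i,alpha=2.2),None,fx=k,fy=k,interpolation=cv2.INTER_CUBIC))
crop('scene0',325,150,80,60,10,'b1')
crop('top0',150,170,55,40,14,'b2')
"
```

```text
(no output)
```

View pics/b1.png

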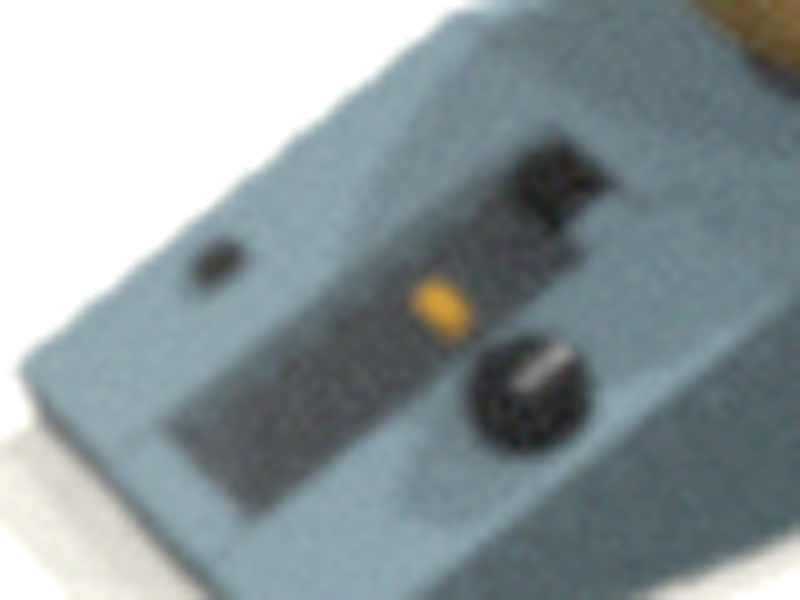

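View pics/b2.png

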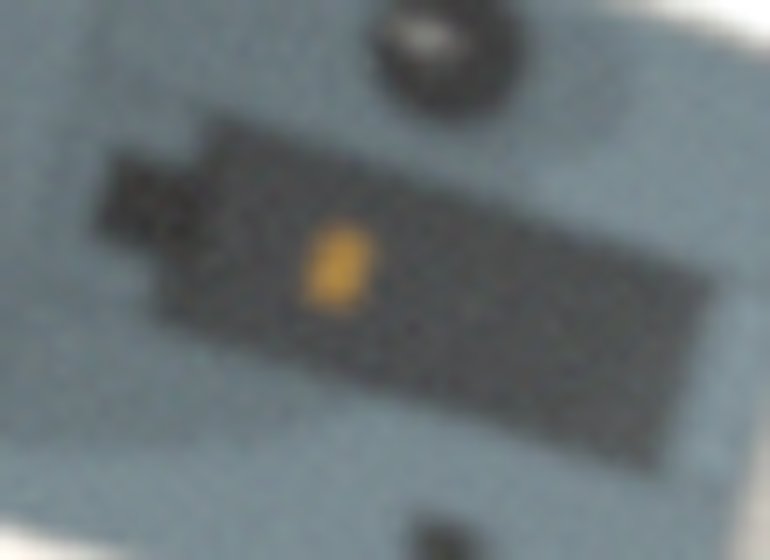

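```bash
python3 - <<'E'
from h import *
np.set_printoptions(precision=1,suppress=True)
s=load('scene0');t=load('top0')
S=lambda x,y,z:onplane(s,x/10-.45+325,y/10-.45+150,z)
T=lambda x,y,z:onplane(t,x/14-.46+150,y/14-.46+170,z)
zz=lambda x,z:45+x*np.sin(np.radians(28))+z*np.cos(np.radians(28))
print('top');
for n,p,x in(('TL',(207,115),73.5),('BL',(155,318),73.5),('BR',(658,472),-46.5),('TR',(715,275),-46.5)):
    print(n,'rim',T(*p,zz(x,16)),'z14',T(*p,zz(x,14)),'floor',T(*p,zz(x,0)))
print('brass',T(340,268,zz(35,8)))
print('scene')
for n,p,x in(('low y+',(172,428),-46.5),('low y-',(252,520),-46.5),('up y-',(588,252),73.5)):
    print(n,'rim',S(*p,zz(x,16)),'z14',S(*p,zz(x,14)),'floor',S(*p,zz(x,0)))
print('brass',S(441,306,zz(35,8)))
# fascia edges & depth
E
```

```text
top
TL rim [618.  260.6  93.6] z14 [618.2 261.   91.9] floor [620.1 263.9  79.5]
BL rim [574.7 272.1  93.6] z14 [574.9 272.5  91.9] floor [576.3 275.5  79.5]
BR rim [544.  175.   37.3] z14 [544.2 175.3  35.5] floor [545.3 177.2  23.2]
TR rim [587.8 161.6  37.3] z14 [588.  161.9  35.5] floor [589.5 163.7  23.2]
brass [587.6 238.1  68.5]
scene
low y+ rim [545.3 177.7  37.3] z14 [544.2 179.4  35.5] floor [536.4 191.2  23.2]
low y- rim [585.  163.   37.3] z14 [584.  164.6  35.5] floor [576.8 176.1  23.2]
up y- rim [617.4 260.   93.6] z14 [616.4 262.   91.9] floor [609.2 276.3  79.5]
brass [587.  240.6  68.5]
```

```bash
cat > plan.py <<'E'
from h import *
HP=154.7
def Rq(q): return Ro.from_quat([q[1],q[2],q[3],q[0]])
def cur():
    st=robot.state(); return np.array(st['ee_pos']),Rq(st['tcp_rot'])
def sledR(az,tilt=0):
    """tool orientation for object frame with x azimuth az deg, x raised by tilt deg"""
    B=Ro.from_euler('z',az,degrees=True)*Ro.from_euler('y',-tilt,degrees=True)
    b=B.as_matrix(); return Ro.from_matrix(np.c_[-b[:,1],-b[:,0],-b[:,2]])
def obj(p0,az,tilt,local):   # point in object frame
    B=Ro.from_euler('z',az,degrees=True)*Ro.from_euler('y',-tilt,degrees=True)
    return np.array(p0)+B.apply(local)
def tcp(grasp,R): return np.array(grasp)-R.apply([0,0,HP])
def rows(start,target,n,grip,show=True,dec=1):
    (p0,R0),(p1,R1)=start,target
    rv=(R0.inv()*R1).as_rotvec(degrees=True)
    out=[];p,R=p0,R0
    for i in range(n):
        t=np.round((R.inv()*R1).as_rotvec(degrees=True)/(n-i),dec)
        g=(p1-p)/(n-i)
        sh=np.round(R.inv().apply(g)/1000,dec+3)
        out.append([list(t),list(sh),grip])
        p=p+R.apply(sh*1000); R=R*Ro.from_rotvec(t,degrees=True)
    if show:
        print('['+','.join('[[%g,%g,%g],[%g,%g,%g],%g]'%(*a,*b,c) for a,b,c in out)+']')
        print('pred',p.round(1))
    return p,R
E
python3 - <<'E'
from plan import *
c=cur()
R=sledR(95)
p=tcp([591.4,-112.3,44+80],R)
rows(c,(p,R),18,.05)
E
```

```text
[[[-0,0,-4.6],[-0.0214,-0.0307,0.007],0.05],[[-0,0,-4.6],[-0.0188,-0.0323,0.007],0.05],[[-0,0,-4.6],[-0.0162,-0.0337,0.007],0.05],[[-0,0,-4.6],[-0.0134,-0.0349,0.007],0.05],[[-0,0,-4.6],[-0.0106,-0.0358,0.007],0.05],[[-0,0,-4.6],[-0.0077,-0.0366,0.007],0.05],[[-0,0,-4.6],[-0.0047,-0.0371,0.007],0.05],[[-0,0,-4.5],[-0.0017,-0.0373,0.007],0.05],[[-0,0,-4.6],[0.0012,-0.0374,0.007],0.05],[[-0,0,-4.5],[0.0042,-0.0371,0.007],0.05],[[-0,0,-4.6],[0.0071,-0.0367,0.007],0.05],[[-0,0,-4.5],[0.01,-0.036,0.007],0.05],[[-0,0,-4.6],[0.0128,-0.0351,0.007],0.05],[[-0,0,-4.5],[0.0156,-0.034,0.007],0.05],[[-0,0,-4.6],[0.0182,-0.0326,0.007],0.05],[[-0,0,-4.5],[0.0207,-0.0311,0.007],0.05],[[-0,0,-4.6],[0.0231,-0.0294,0.0069],0.05],[[-0.1,0,-4.5],[0.0254,-0.0274,0.007],0.05]]
pred [ 591.4 -112.3  278.7]
```

>>> carry_out:
  deltas:
    - [[0,0,-4.6],[-0.0214,-0.0307,0.007],0.05]
    - [[0,0,-4.6],[-0.0188,-0.0323,0.007],0.05]
    - [[0,0,-4.6],[-0.0162,-0.0337,0.007],0.05]
    - [[0,0,-4.6],[-0.0134,-0.0349,0.007],0.05]
    - [[0,0,-4.6],[-0.0106,-0.0358,0.007],0.05]
    - [[0,0,-4.6],[-0.0077,-0.0366,0.007],0.05]
    - [[0,0,-4.6],[-0.0047,-0.0371,0.007],0.05]
    - [[0,0,-4.5],[-0.0017,-0.0373,0.007],0.05]
    - [[0,0,-4.6],[0.0012,-0.0374,0.007],0.05]
    - [[0,0,-4.5],[0.0042,-0.0371,0.007],0.05]
    - [[0,0,-4.6],[0.0071,-0.0367,0.007],0.05]

```text
time_s: 1.2
ee_pos: [416.1, -304.6, 327.3]
tcp_rot: [-0.0, 0.973, -0.231, -0.0]
force: [0.7, -1.2, -0.5]
finger_gap: 0.585
```

```bash
python3 - <<'E'
from plan import *
c=cur();R=sledR(95)
a=rows(c,(tcp([591.4,-112.3,124],R),R),7,.05)
rows(a,(tcp([591.4,-112.3,44],R),R),3,.05)
E
```

```text
[[[-0,0,-4.5],[0.0101,-0.0358,0.0069],0.05],[[-0,0,-4.5],[0.0128,-0.0349,0.007],0.05],[[-0,0,-4.5],[0.0155,-0.0338,0.0069],0.05],[[-0,0,-4.5],[0.0181,-0.0324,0.007],0.05],[[-0,0,-4.6],[0.0207,-0.0309,0.0069],0.05],[[-0,0,-4.5],[0.023,-0.0292,0.007],0.05],[[-0,0,-4.6],[0.0253,-0.0273,0.0069],0.05]]
pred [ 591.4 -112.3  278.7]
[[[-0,0,0],[0,0,0.0267],0.05],[[-0,0,0],[0,0,0.0267],0.05],[[-0,0,0],[0,0,0.0266],0.05]]
pred [ 591.4 -112.3  198.7]
```

>>> carry_out:
  deltas:
    - [[0,0,-4.5],[0.0101,-0.0358,0.0069],0.05]
    - [[0,0,-4.5],[0.0128,-0.0349,0.007],0.05]
    - [[0,0,-4.5],[0.0155,-0.0338,0.0069],0.05]
    - [[0,0,-4.5],[0.0181,-0.0324,0.007],0.05]
    - [[0,0,-4.6],[0.0207,-0.0309,0.0069],0.05]
    - [[0,0,-4.5],[0.023,-0.0292,0.007],0.05]
    - [[0,0,-4.6],[0.0253,-0.0273,0.0069],0.05]
    - [[0,0,0],[0,0,0.025],0.05]

```text
time_s: 2.0
ee_pos: [594.3, -109.5, 255.1]
tcp_rot: [-0.001, 0.999, 0.046, 0.002]
force: [0.5, -0.7, -0.2]
finger_gap: 0.584
```

```bash
python3 - <<'E'
from plan import *
s=snap('scene','s1');t=snap('top','t1')
print(cur()[0],robot.state()['time_s'])
f=cv2.cvtColor(s['frame'],cv2.COLOR_RGB2BGR)
cv2.imwrite('pics/s1c.png',cv2.resize(f[190:330,200:340],None,fx=4.2,fy=4.2,interpolation=cv2.INTER_CUBIC))
f=cv2.cvtColor(t['frame'],cv2.COLOR_RGB2BGR)
cv2.imwrite('pics/t1c.png',cv2.resize(f[130:250,230:370],None,fx=4.2,fy=4.2,interpolation=cv2.INTER_CUBIC))
E
```

```text
[ 590.53929571 -113.24795089  251.29563647] 2.1
```

View pics/s1c.png

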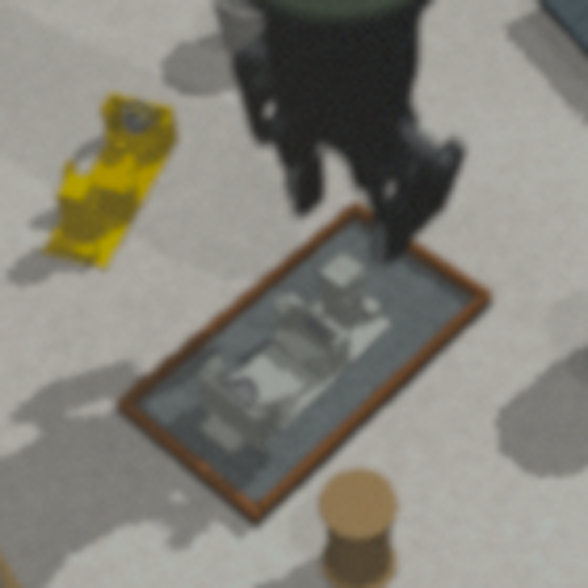

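View pics/t1c.png

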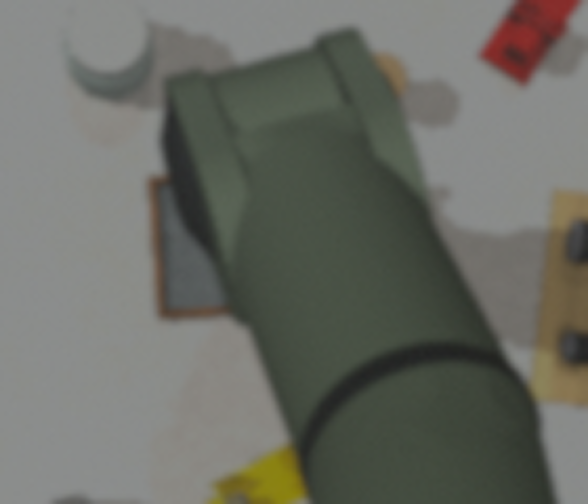

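The scene crop shows the fingers at (305,200) and (395,250), straddling the sled's grip block at (340,268). The top view is blocked by the arm. I'll lower and pinch.

>>> carry_out:
  deltas:
    - [[0,0,0],[0,0,0.028],0.05]
    - [[0,0,0],[0,0,0.025],0.05]
    - [[0,0,0],[0,0,0],0.0]
    - [[0,0,0],[0,0,0],0.0]
    - [[0,0,0],[0,0,0],0.0]
    - [[0,0,0],[0,0,0],0.0]

```text
time_s: 2.7
ee_pos: [591.5, -114.4, 202.5]
tcp_rot: [0.0, 0.999, 0.042, 0.001]
force: [-1.0, -2.1, 7.4]
finger_gap: 0.2
```

>>> carry_out:
  deltas:
    - [[0,0,1.2],[0,0.006,0],0.0]
    - [[0,0,1.2],[0,0.005,0],0.0]
    - [[0,0,0],[0,0.002,0],0.0]
    - [[0,0,0],[0,0,0],0.0]

```text
time_s: 3.1
ee_pos: [592.7, -127.1, 202.5]
tcp_rot: [-0.0, 1.0, 0.021, 0.001]
force: [0.0, 2.1, 8.9]
finger_gap: 0.199
```

>>> carry_out:
  deltas:
    - [[0,0,0],[0,0.001,0],0.0]
    - [[0,0,0],[0,0.001,0],0.0]
    - [[0,0,0],[0,0.001,0],0.0]

```text
time_s: 3.4
ee_pos: [592.9, -129.4, 202.5]
tcp_rot: [-0.0, 1.0, 0.022, 0.001]
force: [-0.6, 5.5, 8.4]
finger_gap: 0.2
```

>>> carry_out:
  deltas:
    - [[0,0,0],[0,0.001,0],0.0]
    - [[0,0,0],[0,0,0],0.0]

```text
time_s: 3.6
ee_pos: [592.9, -130.1, 202.5]
tcp_rot: [-0.001, 1.0, 0.022, 0.001]
force: [0.0, 7.3, 9.2]
finger_gap: 0.198
```

>>> carry_out:
  deltas:
    - [[0,0,0],[0,0.001,0],0.0]
    - [[0,0,0],[0,0.001,0],0.0]
    - [[0,0,0],[0,0,0],0.0]

```text
time_s: 3.9
ee_pos: [593.0, -130.5, 202.5]
tcp_rot: [-0.002, 1.0, 0.022, 0.001]
force: [-3.0, 17.1, 12.4]
finger_gap: 0.199
```

```bash
python3 - <<'E'
from plan import *
s=snap('scene','s2');st=robot.state()
print(st['ee_pos'],st['force'],st['finger_gap'],st['time_s'],cur()[1].as_matrix().round(4))
f=cv2.cvtColor(s['frame'],cv2.COLOR_RGB2BGR)
cv2.imwrite('pics/s2c.png',cv2.resize(f[225:325,220:330],None,fx=6,fy=6,interpolation=cv2.INTER_CUBIC))
E
```

```text
[ 592.98505881 -130.46470017  202.4997701 ] [-2.07653447 15.78035671 11.07115569] 0.19781092111377427 3.95 [[ 0.999   0.0447  0.0019]
 [ 0.0447 -0.999   0.0032]
 [ 0.002  -0.0031 -1.    ]]
```

View pics/s2c.png

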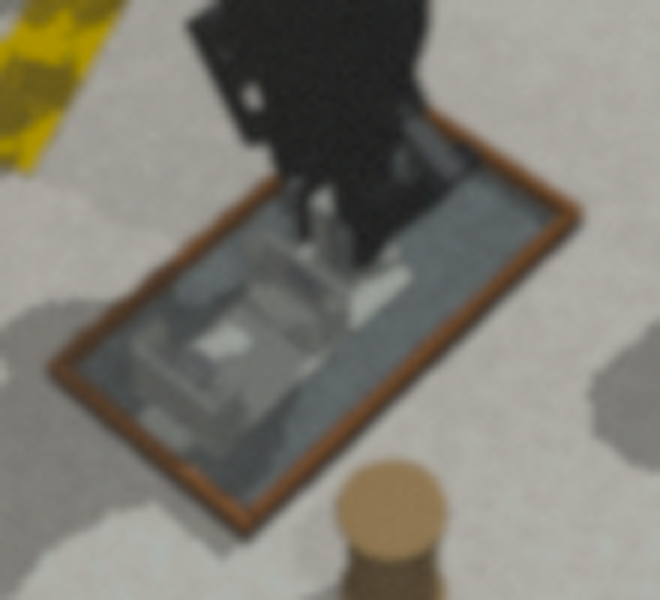

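The toe is stopped against the rim: the force rose to 17 N without travel, and the crop shows the lug at the rim near (160,425). Release, rise and measure the D cell ends.

>>> carry_out:
  deltas:
    - [[0,0,0],[0,0,0],0.05]
    - [[0,0,0],[0,0,0],0.05]
    - [[0,0,0],[0,0,-0.01],0.06]
    - [[0,0,0],[0,0,-0.035],0.07]

```text
time_s: 4.35
ee_pos: [591.5, -133.2, 244.8]
tcp_rot: [-0.0, 1.0, 0.021, -0.002]
force: [-0.1, -0.8, 0.4]
finger_gap: 0.819
```

```bash
python3 - <<'E'
from plan import *
st=robot.state();print(st['ee_pos'],st['force'],st['finger_gap'],st['time_s'])
def crop(t,x0,y0,w,h,k,o):
    s=load(t); i=cv2.cvtColor(s['frame'],cv2.COLOR_RGB2BGR)[y0:y0+h,x0:x0+w]
    cv2.imwrite('pics/'+o+'.png',cv2.resize(cv2.convertScaleAbs(i,alpha=2.),None,fx=k,fy=k,interpolation=cv2.INTER_CUBIC))
crop('scene0',160,310,50,42,14,'d1')
crop('top0',355,172,40,30,18,'d2')
E
```

```text
[ 591.47442743 -133.23822472  244.76819408] [-0.13872594 -0.7773604   0.36228399] 0.8194993382426359 4.35
```

View pics/d1.png

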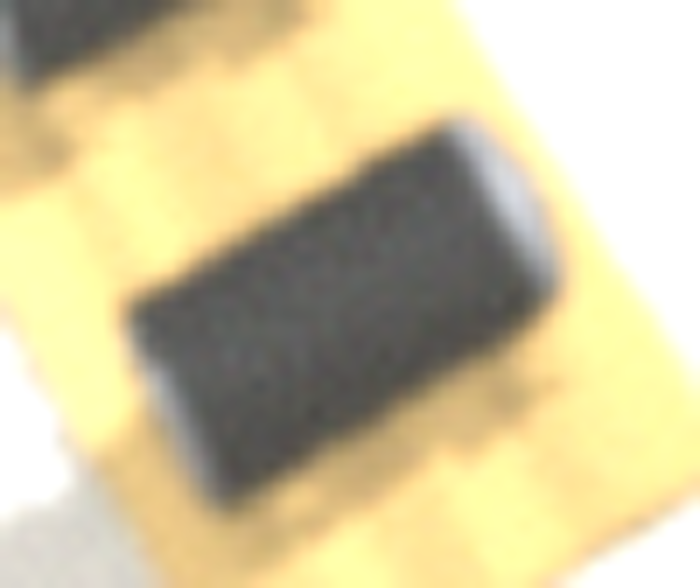

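View pics/d2.png

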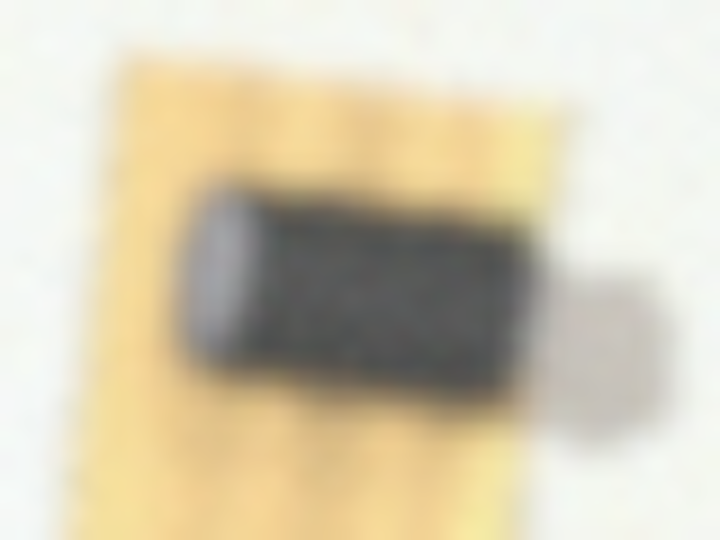

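```bash
python3 - <<'E'
from plan import *
np.set_printoptions(precision=1,suppress=True)
s=load('scene0');t=load('top0')
S=lambda x,y,z:onplane(s,x/14-.46+160,y/14-.46+310,z)
T=lambda x,y,z:onplane(t,x/18-.47+355,y/18-.47+172,z)
a,b=S(176,401,30),S(499,214,30);d=b-a
print('scene flat',a,'jacket end',b,np.linalg.norm(d),np.degrees(np.arctan2(d[1],d[0])))
# top: flat end jacket: silhouettes (530,228),(505,398); nub jacket end (262,188),(245,375)
a,b=T(518,313,30),T(253,282,30);d=b-a
print('top flat',a,'jacket end',b,np.linalg.norm(d),np.degrees(np.arctan2(d[1],d[0])))
E
```

```text
scene flat [ 572.5 -409.6   30. ] jacket end [ 581.7 -358.4   30. ] 52.0388254724058 79.8130865228031
top flat [ 575.1 -414.8   30. ] jacket end [ 581.8 -368.    30. ] 47.241837947550756 81.89159250897603
```

```bash
python3 - <<'E'
from plan import *
c=cur();R=sledR(81.2)
print(onplane(load('top0'),359,131,20))
a=rows(c,(tcp([578.6,-383.4,32+60],R),R),7,.06)
rows(a,(tcp([578.6,-383.4,32],R),R),3,.06)
E
```

```text
[ 765.63731466 -347.02821261   20.        ]
[[[-0,0,1.6],[-0.0034,0.0356,-0.0003],0.06],[[-0,0,1.6],[-0.0024,0.0357,-0.0003],0.06],[[-0,0.1,1.6],[-0.0014,0.0358,-0.0003],0.06],[[-0,0,1.6],[-0.0004,0.0358,-0.0003],0.06],[[-0,0.1,1.6],[0.0007,0.0358,-0.0003],0.06],[[-0,0,1.6],[0.0016,0.0357,-0.0003],0.06],[[-0,0.1,1.7],[0.0027,0.0357,-0.0002],0.06]]
pred [ 578.6 -383.4  246.7]
[[[-0,-0,-0],[-0,-0,0.02],0.06],[[-0,-0,-0],[-0,-0,0.02],0.06],[[-0,-0,-0],[-0.0001,-0,0.02],0.06]]
pred [ 578.6 -383.4  186.7]
```

>>> carry_out:
  deltas:
    - [[0,0,1.6],[-0.0034,0.0356,-0.0003],0.06]
    - [[0,0,1.6],[-0.0024,0.0357,-0.0003],0.06]
    - [[0,0.1,1.6],[-0.0014,0.0358,-0.0003],0.06]
    - [[0,0,1.6],[-0.0004,0.0358,-0.0003],0.06]
    - [[0,0.1,1.6],[0.0007,0.0358,-0.0003],0.06]
    - [[0,0,1.6],[0.0016,0.0357,-0.0003],0.06]
    - [[0,0.1,1.7],[0.0027,0.0357,-0.0002],0.06]
    - [[0,0,0],[0,0,0],0.06]
    - [[0,0,0],[0,0,0],0.06]

```text
time_s: 5.25
ee_pos: [579.1, -384.1, 248.6]
tcp_rot: [0.0, 0.997, -0.078, 0.003]
force: [0.4, 1.3, 0.3]
finger_gap: 0.703
```

```bash
python3 - <<'E'
from plan import *
s=snap('scene','s3');st=robot.state()
c=cur();print(c[0],st['finger_gap'],st['time_s'],c[1].as_matrix().round(3).tolist())
R=sledR(81.2)
rows(c,(tcp([578.6,-383.4,32],R),R),3,.06)
f=cv2.cvtColor(s['frame'],cv2.COLOR_RGB2BGR)
cv2.imwrite('pics/s3c.png',cv2.resize(cv2.convertScaleAbs(f[260:370,130:250],alpha=1.5),None,fx=5,fy=5,interpolation=cv2.INTER_CUBIC))
E
```

```text
[ 579.55428385 -382.8950357   248.59007461] 0.7021852334776553 5.3 [[0.988, -0.154, 0.006], [-0.154, -0.988, 0.0], [0.005, -0.001, -1.0]]
[[[-0,-0.1,-0],[-0.0004,0.0002,0.0206],0.06],[[-0,-0.1,-0],[-0.0004,0.0002,0.0206],0.06],[[-0,-0.1,-0],[-0.0003,0.0003,0.0207],0.06]]
pred [ 578.6 -383.4  186.7]
```

View pics/s3c.png

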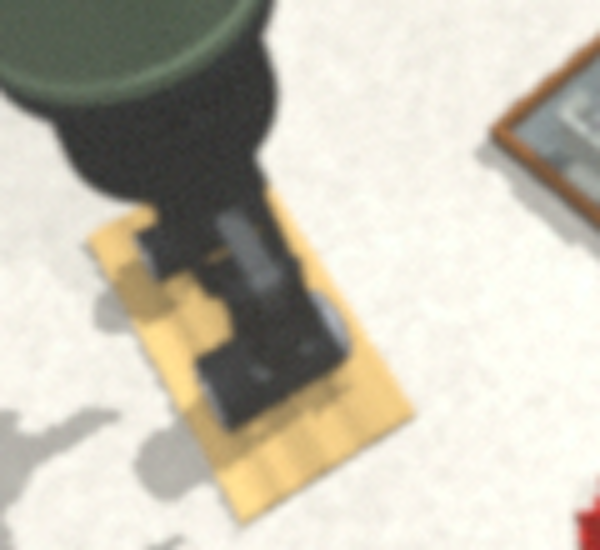

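The crop shows the fingers over the middle of the D cell: near finger at about (265,370), cell ends at (215,400) and (335,330). I'll lower and close.

>>> carry_out:
  deltas:
    - [[0,-0.1,0],[-0.0004,0.0002,0.024],0.06]
    - [[0,-0.1,0],[-0.0004,0.0002,0.022],0.06]
    - [[0,-0.1,0],[0,0,0.014],0.06]
    - [[0,0,0],[0,0,0],0.05]
    - [[0,0,0],[0,0,0],0.02]
    - [[0,0,0],[0,0,0],0.02]
    - [[0,0,0],[0,0,0],0.02]
    - [[0,0,0],[0,0,0],0.02]

```text
time_s: 6.1
ee_pos: [579.6, -383.5, 189.3]
tcp_rot: [0.0, 0.997, -0.077, 0.001]
force: [2.0, 1.5, 6.4]
finger_gap: 0.379
```

```bash
python3 - <<'E'
from plan import *
st=robot.state()
c=cur();print(c[0],st['force'],st['finger_gap'],st['time_s'],c[1].as_matrix().round(3).tolist())
E
```

```text
[ 579.56789067 -383.49406824  189.30449728] [1.97806576 1.51329843 6.39433732] 0.3794045295791489 6.1 [[0.988, -0.154, 0.002], [-0.154, -0.988, -0.0], [0.002, -0.0, -1.0]]
```

```bash
cat >> plan.py <<'E'
SO=[595.6,-182.0,4]; SAZ=92.56; HC=159.3
def cellpose(cx,cz,th,d=0,so=SO,y=0):
    """TCP pose for cell centre at sled (cx,y,cz), tilted th; d: cell centre is d mm nubward of tool axis"""
    R=sledR(SAZ,th)
    return obj(so,SAZ,0,[cx,y,cz])-R.apply([0,-d,HC]),R
E
python3 - <<'E'
from plan import *
c=cur()
a=rows(c,(c[0]+[0,0,60],c[1]),2,.02)
rows(a,cellpose(3,75,25),9,.02)
E
```

```text
[[[0,0,0],[0.0001,-0,-0.03],0.02],[[0,0,0],[0,-0,-0.03],0.02]]
pred [ 579.5 -383.5  249.3]
[[[2.8,-0.3,-1.2],[-0.0003,-0.0154,0.0029],0.02],[[2.8,-0.3,-1.2],[0.0001,-0.0152,0.0036],0.02],[[2.8,-0.3,-1.3],[0.0004,-0.015,0.0044],0.02],[[2.8,-0.3,-1.2],[0.0008,-0.0148,0.0051],0.02],[[2.7,-0.3,-1.3],[0.0011,-0.0145,0.0058],0.02],[[2.8,-0.3,-1.2],[0.0015,-0.0142,0.0065],0.02],[[2.7,-0.3,-1.3],[0.0018,-0.0138,0.0071],0.02],[[2.8,-0.3,-1.2],[0.0021,-0.0134,0.0078],0.02],[[2.7,-0.2,-1.3],[0.0024,-0.013,0.0084],0.02]]
pred [ 598.4 -246.3  223.4]
```

>>> carry_out:
  deltas:
    - [[0,0,0],[0,0,-0.03],0.02]
    - [[0,0,0],[0,0,-0.03],0.02]
    - [[2.8,-0.3,-1.2],[-0.0003,-0.0154,0.0029],0.02]
    - [[2.8,-0.3,-1.2],[0.0001,-0.0152,0.0036],0.02]
    - [[2.8,-0.3,-1.3],[0.0004,-0.015,0.0044],0.02]
    - [[2.8,-0.3,-1.2],[0.0008,-0.0148,0.0051],0.02]
    - [[2.7,-0.3,-1.3],[0.0011,-0.0145,0.0058],0.02]
    - [[2.8,-0.3,-1.2],[0.0015,-0.0142,0.0065],0.02]
    - [[2.7,-0.3,-1.3],[0.0018,-0.0138,0.0071],0.02]
    - [[2.8,-0.3,-1.2],[0.0021,-0.0134,0.0078],0.02]
    - [[2.7,-0.2,-1.3],[0.0024,-0.013,0.0084],0.02]
    - [[0,0,0],[0,0,0],0.02]

```text
time_s: 7.3
ee_pos: [597.8, -244.7, 221.7]
tcp_rot: [-0.218, 0.976, 0.023, -0.006]
force: [-0.0, -1.0, -1.4]
finger_gap: 0.378
```

```bash
cat > look.py <<'E'
from plan import *
import sys
tag=sys.argv[1];cam=sys.argv[2];x0,y0,w,h,k=map(float,sys.argv[3:8])
s=snap(cam,tag);st=robot.state();c=cur()
print(c[0].round(1),np.round(st['force'],1),round(st['finger_gap'],3),st['time_s'])
f=cv2.cvtColor(s['frame'],cv2.COLOR_RGB2BGR)
cv2.imwrite(f'pics/{tag}c.png',cv2.resize(cv2.convertScaleAbs(f[int(y0):int(y0+h),int(x0):int(x0+w)],alpha=1.6),None,fx=k,fy=k,interpolation=cv2.INTER_CUBIC))
E
python3 look.py s4 scene 210 215 120 110 6.5; python3 -c "
from plan import *
c=cur();t=cellpose(3,75,25);print((c[0]-t[0]).round(1),(c[1].inv()*t[1]).as_rotvec(degrees=True).round(2))"
```

```text
[ 597.7 -245.9  221.9] [ 0.3 -0.5 -1.9] 0.378 7.35
[-0.7  0.4 -1.5] [-0.07  0.11 -0.02]
```

View pics/s4c.png

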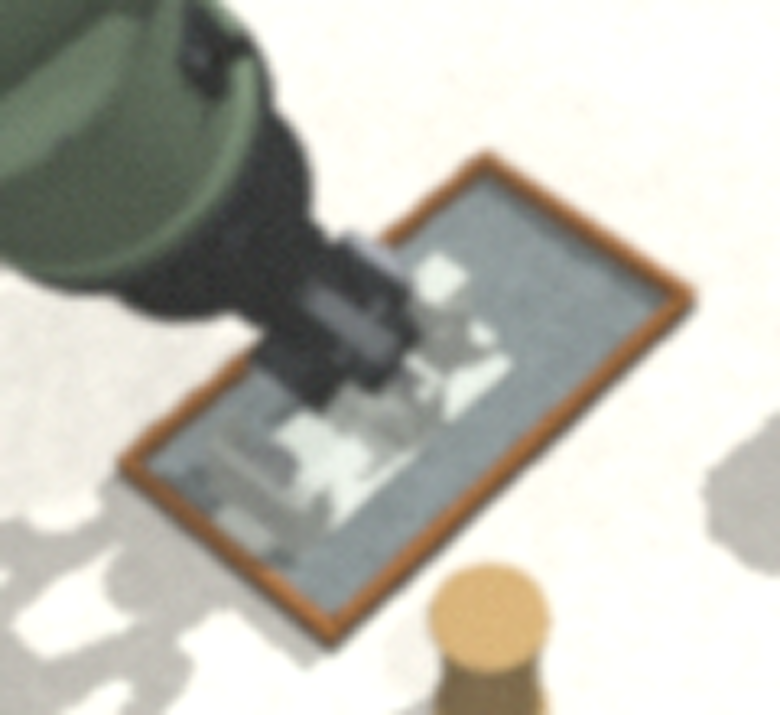

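```bash
cat > ov.py <<'E'
from plan import *
import sys
np.set_printoptions(precision=1,suppress=True)
s=load('s4');k=10;x0,y0,w,h=240,240,60,60
P=lambda x,y,z:onplane(s,x/6.5-.42+210,y/6.5-.42+215,z)
print('grip top scene',P(440,277,56),[P(*p,56) for p in((410,278),(438,252),(470,275),(440,302))])
print('toe tip', P(218,527,10),P(270,562,10),'floor edge',P(330,528,7),P(512,362,7))
c=cur()
b=np.array([float(v) for v in sys.argv[1:4]])
f=cv2.cvtColor(s['frame'],cv2.COLOR_RGB2BGR)[y0:y0+h,x0:x0+w]
im=cv2.resize(cv2.convertScaleAbs(f,alpha=2.4),None,fx=k,fy=k,interpolation=cv2.INTER_CUBIC)
R=c[1].as_matrix()
C=c[0]+R@[0,0,HC]
ax=-R[:,1]
for L,col in((-30.75,(0,0,255)),(23.5,(0,255,0)),(28.75,(255,0,0))):
    for a in np.linspace(0,2*np.pi,25):
        p=C+ax*L+17*(np.cos(a)*R[:,0]+np.sin(a)*R[:,2])+b
        u=(proj(s,p)-[x0,y0]+.5)*k
        cv2.circle(im,tuple(int(v) for v in u),2,col,-1)
# sled points
for l in((-38.75,22,33),(-38.75,-22,33),(30.75,-22,31),(44,-9,52),(64,-9,52),(64,9,52),(44,9,52),(72,-22,3),(-53,12,6),(-53,-12,6),(-41.75,-22,3)):
    u=(proj(s,obj(SO,SAZ,0,l)+b)-[x0,y0]+.5)*k
    cv2.circle(im,tuple(int(v) for v in u),3,(0,255,255),-1)
cv2.imwrite('pics/'+sys.argv[4]+'.png',im)
E
python3 ov.py 0 1.2 0 ov1
```

```text
grip top scene [ 591.8 -124.6   56. ] [array([ 584.4, -132.5,   56. ]), array([ 583. , -116.9,   56. ]), array([ 598.9, -116.3,   56. ]), array([ 599.9, -132.6,   56. ])]
toe tip [ 588.7 -233.    10. ] [ 612.4 -229.6   10. ] floor edge [ 615.6 -204.3    7. ] [ 611.2 -107.3    7. ]
```

View pics/ov1.png

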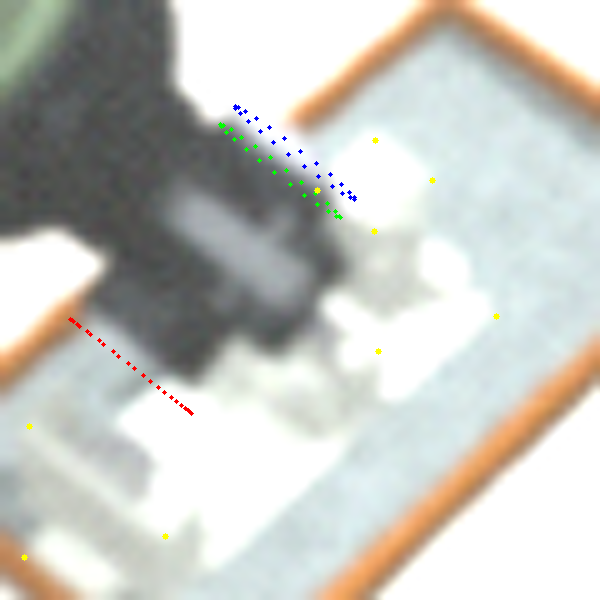

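```bash
cat > prof.py <<'E'
from plan import *
s=load('s4');c=cur();R=c[1].as_matrix();C=c[0]+R@[0,0,HC];ax=-R[:,1]
g=s['frame'].astype(np.float32).mean(-1)
for b in ((0,1.2,0),(0,3.3,0)):
  print(b)
  for a in(-60,-45,-30,-15,0,15,30):
    pr=[]
    for L in range(-42,46,2):
        p=C+ax*L+16*(np.cos(np.radians(a))*R[:,0]+np.sin(np.radians(a))*R[:,2])+np.array(b)
        u=proj(s,p); pr.append(cv2.getRectSubPix(g,(1,1),(float(u[0]),float(u[1])))[0,0])
    print(a,np.array(pr).astype(int).tolist())
E
python3 prof.py
```

```text
(0, 1.2, 0)
-60 [86, 83, 77, 77, 78, 79, 78, 70, 56, 43, 40, 39, 39, 40, 37, 36, 36, 35, 36, 40, 49, 64, 70, 73, 71, 63, 49, 39, 39, 40, 40, 41, 46, 65, 89, 104, 100, 90, 79, 72, 67, 64, 63, 60]
-45 [96, 101, 95, 88, 82, 74, 72, 63, 50, 40, 36, 35, 34, 34, 36, 36, 39, 44, 44, 48, 55, 66, 71, 73, 73, 66, 57, 51, 50, 47, 43, 40, 44, 60, 81, 98, 98, 97, 97, 96, 93, 91, 89, 87]
-30 [105, 124, 129, 128, 126, 121, 106, 81, 55, 39, 34, 33, 33, 34, 35, 35, 39, 46, 47, 49, 54, 63, 70, 73, 73, 67, 61, 56, 54, 49, 43, 39, 42, 55, 75, 93, 105, 110, 110, 107, 105, 101, 99, 95]
-15 [105, 125, 136, 137, 138, 135, 125, 99, 70, 49, 44, 43, 43, 44, 44, 40, 39, 39, 41, 45, 53, 63, 70, 72, 71, 66, 56, 47, 44, 41, 41, 40, 48, 60, 83, 104, 124, 133, 136, 135, 132, 123, 110, 100]
0 [109, 127, 135, 138, 138, 136, 130, 112, 85, 73, 68, 66, 65, 66, 64, 57, 47, 41, 41, 45, 53, 64, 69, 71, 70, 67, 56, 47, 43, 44, 47, 54, 62, 76, 98, 121, 135, 144, 145, 146, 144, 136, 118, 104]
15 [113, 129, 135, 137, 138, 138, 133, 117, 98, 85, 81, 79, 78, 79, 76, 66, 51, 42, 42, 45, 51, 61, 67, 70, 69, 66, 58, 46, 43, 44, 51, 
[... 922 characters left out ...]
2, 63, 69, 72, 71, 67, 57, 46, 43, 41, 42, 43, 50, 62, 84, 106, 126, 136, 139, 138, 137, 128, 113, 102, 96]
0 [127, 135, 138, 138, 137, 133, 115, 91, 78, 73, 71, 70, 72, 69, 61, 49, 41, 42, 45, 52, 63, 69, 71, 70, 67, 57, 47, 43, 44, 48, 56, 65, 79, 100, 123, 137, 144, 147, 147, 145, 137, 120, 105, 98]
15 [130, 136, 137, 138, 138, 133, 120, 102, 89, 84, 82, 82, 82, 81, 69, 53, 43, 41, 44, 50, 60, 66, 70, 68, 66, 58, 47, 42, 44, 51, 61, 73, 84, 105, 127, 142, 146, 148, 148, 146, 141, 124, 107, 99]
30 [132, 136, 137, 138, 138, 134, 121, 104, 91, 86, 84, 84, 84, 82, 71, 55, 44, 41, 44, 49, 59, 65, 69, 68, 66, 59, 48, 42, 43, 50, 61, 73, 83, 103, 125, 142, 145, 148, 148, 147, 142, 128, 109, 100]
```

```bash
python3 - <<'E'
from plan import *
c=cur()
rows(c,cellpose(1.1,45,25),4,.02)
E
```

```text
[[[-0,0,-0],[0.0002,0.0035,0.0062],0.02],[[-0,0,-0],[0.0002,0.0036,0.0062],0.02],[[-0,0.1,-0],[0.0002,0.0035,0.0062],0.02],[[-0.1,0,-0],[0.0002,0.0036,0.0063],0.02]]
pred [ 598.6 -248.2  193.3]
```

>>> carry_out:
  deltas:
    - [[0,0,0],[0.0002,0.0035,0.0062],0.02]
    - [[0,0,0],[0.0002,0.0036,0.0062],0.02]
    - [[0,0.1,0],[0.0002,0.0035,0.0062],0.02]
    - [[-0.1,0,0],[0.0002,0.0036,0.0063],0.02]
    - [[0,0,0],[0,0,0],0.02]

```text
time_s: 7.85
ee_pos: [598.4, -248.6, 192.4]
tcp_rot: [-0.216, 0.976, 0.021, -0.005]
force: [-0.8, 1.5, -1.4]
finger_gap: 0.378
```

```bash
python3 look.py s5 scene 220 225 90 80 8.5; python3 -c "
from plan import *
c=cur();t=cellpose(1.1,45,25);print((c[0]-t[0]).round(1),(c[1].inv()*t[1]).as_rotvec(degrees=True).round(2))
rows(c,cellpose(-4.9,38.5,25),4,.02)"
```

```text
[ 598.5 -248.5  193. ] [ 0.2  0.3 -0.7] 0.375 7.9
[-0.  -0.3 -0.4] [ 0.04  0.02 -0.06]
[[[0,0,-0],[0,0.0019,0.0008],0.02],[[0,0,-0],[0,0.0019,0.0008],0.02],[[0,0,-0],[0,0.002,0.0008],0.02],[[0,0,-0.1],[0.0001,0.0019,0.0008],0.02]]
pred [ 598.9 -254.1  186.9]
```

View pics/s5c.png

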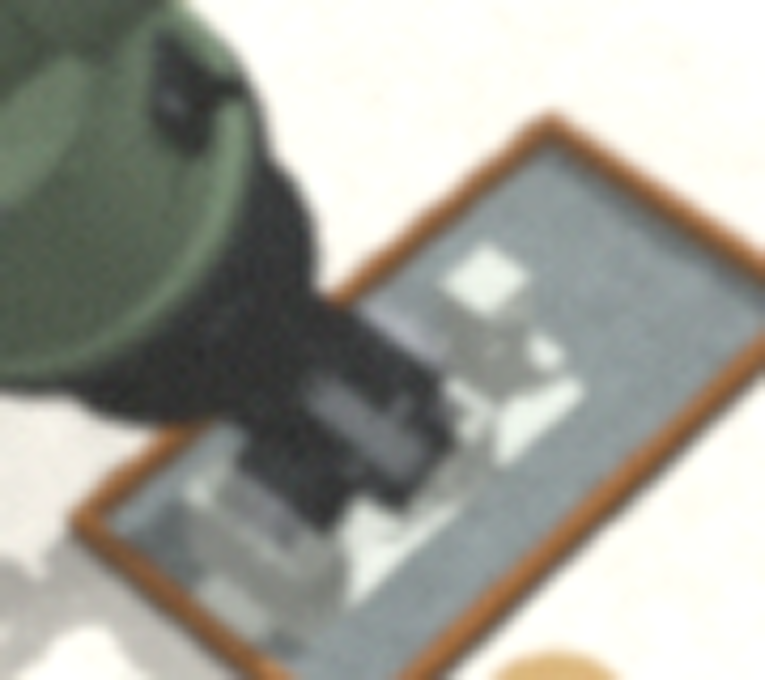

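>>> carry_out:
  deltas:
    - [[0,0,0],[0,0,0.0035],0.02]
    - [[0,0,0],[0,0.0025,0.0005],0.02]
    - [[0,0,0],[0,0.0027,0],0.02]
    - [[0,0,0],[0,0.0025,-0.0008],0.02]
    - [[0,0,0],[0,0,0],0.02]

```text
time_s: 8.4
ee_pos: [599.0, -254.5, 187.7]
tcp_rot: [-0.216, 0.976, 0.021, -0.004]
force: [0.5, 3.9, 2.7]
finger_gap: 0.375
```

```bash
python3 look.py s6 scene 220 225 90 80 8.5; python3 -c "
from plan import *
c=cur();t=cellpose(-4.9,38.5,25);print((c[0]-t[0]).round(1),(c[1].inv()*t[1]).as_rotvec(degrees=True).round(2))"
```

```text
[ 599.  -254.2  187.7] [1.1 5.2 3. ] 0.379 8.45
[ 0.2 -0.1  0.8] [ 0.06 -0.05 -0.04]
```

View pics/s6c.png

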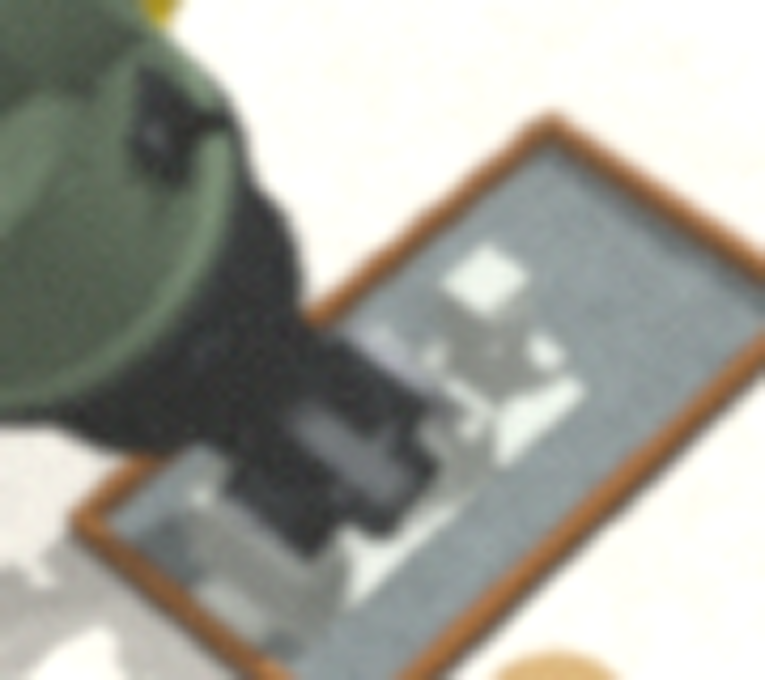

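```bash
python3 -c "
from plan import *
c=cur()
a=rows(c,cellpose(-4.6,35.5,20),2,.02)
a=rows(a,cellpose(-4.2,33,15),2,.02)
a=rows(a,cellpose(-4,30.6,10),2,.02)
a=rows(a,cellpose(-3.7,28,5),2,.02)
a=rows(a,cellpose(-2.5,25,0),2,.02)
"
```

```text
[[[-2.5,-0,-0],[-0.0001,-0.0063,0.0021],0.02],[[-2.4,-0,-0],[-0.0001,-0.0064,0.0018],0.02]]
pred [ 598.3 -241.1  189.2]
[[[-2.5,-0,-0],[-0,-0.0067,0.0016],0.02],[[-2.5,-0,-0.1],[-0,-0.0068,0.0013],0.02]]
pred [ 597.7 -227.4  190.8]
[[[-2.5,-0,0],[-0,-0.0067,0.0015],0.02],[[-2.5,-0,0],[-0,-0.0068,0.0011],0.02]]
pred [ 597.  -213.6  191.5]
[[[-2.5,-0,0],[-0,-0.0069,0.0016],0.02],[[-2.5,-0.1,0],[-0,-0.0069,0.0014],0.02]]
pred [ 596.4 -199.6  190.7]
[[[-2.5,0,0],[0,-0.0074,0.0018],0.02],[[-2.5,0,0],[0,-0.0075,0.0016],0.02]]
pred [ 595.7 -184.5  188.3]
```

>>> carry_out:
  deltas:
    - [[-2.5,0,0],[-0.0001,-0.0063,0.0021],0.02]
    - [[-2.4,0,0],[-0.0001,-0.0064,0.0018],0.02]
    - [[-2.5,0,0],[0,-0.0067,0.0016],0.02]
    - [[-2.5,0,-0.1],[0,-0.0068,0.0013],0.02]
    - [[0,0,0],[0,0,0],0.02]

```text
time_s: 8.95
ee_pos: [597.8, -224.7, 191.3]
tcp_rot: [-0.129, 0.991, 0.024, -0.003]
force: [-0.6, 4.0, -0.3]
finger_gap: 0.374
```

```bash
python3 look.py s7 scene 220 225 90 80 8.5; python3 -c "
from plan import *
c=cur();t=cellpose(-4.2,33,15);print((c[0]-t[0]).round(1),(c[1].inv()*t[1]).as_rotvec(degrees=True).round(2))
a=c
a=rows(a,cellpose(-4,30.6,10),2,.02)
a=rows(a,cellpose(-3.7,28,5),2,.02)
a=rows(a,cellpose(-2.5,25,0),2,.02)
"
```

```text
[ 597.7 -225.4  191.2] [-2.1  3.2  0.5] 0.377 9.0
[0.1 2.  0.3] [0.11 0.01 0.21]
[[[-2.4,-0,0.1],[-0.0001,-0.0058,0.0014],0.02],[[-2.5,-0,0.1],[-0,-0.0058,0.0011],0.02]]
pred [ 597.  -213.6  191.5]
[[[-2.5,-0,0],[-0,-0.0068,0.0016],0.02],[[-2.5,-0,0],[-0,-0.0069,0.0013],0.02]]
pred [ 596.4 -199.6  190.7]
[[[-2.5,-0,0],[-0,-0.0074,0.0019],0.02],[[-2.5,-0,0],[-0,-0.0075,0.0015],0.02]]
pred [ 595.7 -184.5  188.3]
```

View pics/s7c.png

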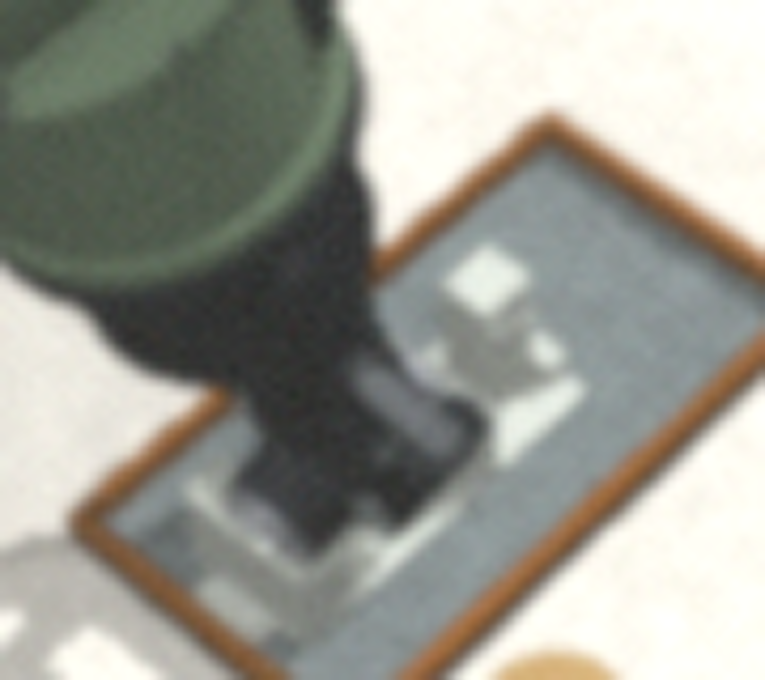

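>>> carry_out:
  deltas:
    - [[0,0,0.1],[0,0.0012,0],0.02]
    - [[-2.4,0,0.1],[-0.0001,-0.0062,0.0014],0.02]
    - [[-2.5,0,0],[0,-0.0062,0.0011],0.02]
    - [[0,0,0],[0,0,0],0.02]
    - [[0,0,0],[0,0,0],0.02]

```text
time_s: 9.5
ee_pos: [597.1, -215.4, 191.0]
tcp_rot: [-0.088, 0.996, 0.021, -0.002]
force: [0.1, 4.4, 0.9]
finger_gap: 0.378
```

```bash
python3 -c "
from plan import *
c=cur();t=cellpose(-4,30.6,10);print((c[0]-t[0]).round(1),(c[1].inv()*t[1]).as_rotvec(degrees=True).round(2))
st=robot.state();print(st['force'],st['time_s'])
a=c
a=rows(a,cellpose(-3.7,28,5),2,.02)
a=rows(a,cellpose(-2.5,25,0),2,.02)
"
```

```text
[ 0.1 -1.7 -0.5] [-0.1  -0.03 -0.11]
[0.12518895 4.39053231 0.92503716] 9.5
[[[-2.5,-0,-0.1],[-0,-0.0078,0.0015],0.02],[[-2.6,-0,-0],[-0,-0.0078,0.0012],0.02]]
pred [ 596.4 -199.6  190.7]
[[[-2.5,-0,-0],[-0,-0.0074,0.0019],0.02],[[-2.5,-0,-0],[-0,-0.0075,0.0015],0.02]]
pred [ 595.7 -184.5  188.3]
```

>>> carry_out:
  deltas:
    - [[-2.5,0,0],[0,-0.0074,0.0015],0.02]
    - [[-2.6,0,0],[0,-0.0072,0.0012],0.02]
    - [[-2.5,0,0],[0,-0.0074,0.0019],0.02]
    - [[-2.5,0,0],[0,-0.0075,0.0015],0.02]
    - [[0,0,0],[0,0,0],0.02]
    - [[0,0,0],[0,0,0],0.02]

```text
time_s: 10.1
ee_pos: [596.1, -185.3, 188.3]
tcp_rot: [-0.0, 1.0, 0.022, 0.0]
force: [0.8, 6.0, 2.0]
finger_gap: 0.375
```

```bash
python3 look.py s8 scene 220 225 90 80 8.5;python3 -c "
from plan import *
c=cur();t=cellpose(-2.5,25,0);print((c[0]-t[0]).round(1),(c[1].inv()*t[1]).as_rotvec(degrees=True).round(2))
"
```

```text
[ 596.1 -185.5  188.3] [0.5 7.4 1.8] 0.375 10.15
[ 0.4 -1.  -0. ] [-0.04 -0.06 -0.11]
```

View pics/s8c.png

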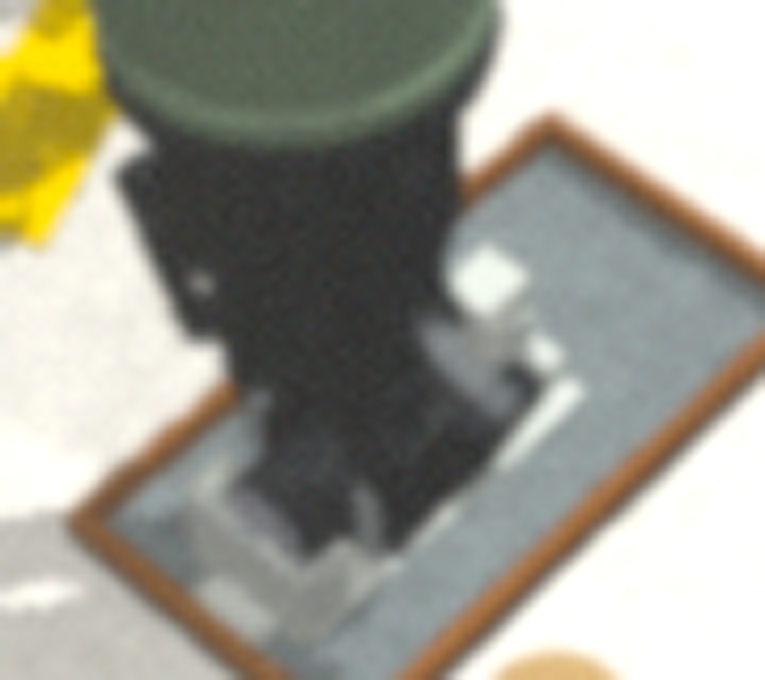

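```bash
cat > ov2.py <<'E'
from plan import *
import sys
tag=sys.argv[1]; dcell=float(sys.argv[2])
s=load(tag);k=10;x0,y0,w,h=235,240,62,60
c=cur();b=np.array([0,3.3,0])
f=cv2.cvtColor(s['frame'],cv2.COLOR_RGB2BGR)[y0:y0+h,x0:x0+w]
im=cv2.resize(cv2.convertScaleAbs(f,alpha=2.4),None,fx=k,fy=k,interpolation=cv2.INTER_CUBIC)
R=c[1].as_matrix();C=c[0]+R@[0,0,HC];ax=-R[:,1]
def dot(p,col):
    u=(proj(s,p)-[x0,y0]+.5)*k; cv2.circle(im,tuple(int(v) for v in u),2,col,-1)
for L,col in((-30.75,(0,0,255)),(25.5,(0,255,0)),(28.75,(255,0,0))):
    for a in np.linspace(0,2*np.pi,25): dot(C+ax*(L+dcell)+17*(np.cos(a)*R[:,0]+np.sin(a)*R[:,2])+b,col)
for l in((-38.75,22,33),(-38.75,-22,33),(21,-20,34),(30.75,-20,34),(21,20,34),(30.75,20,34),(44,-9,52),(64,-9,52),(64,9,52),(44,9,52),(72,-22,3),(-25,-20,34)):
    dot(obj(SO,SAZ,0,l)+b,(0,255,255))
cv2.imwrite('pics/'+tag+'o.png',im)
E
python3 ov2.py s8 .9
```

```text
(no output)
```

View pics/s8o.png

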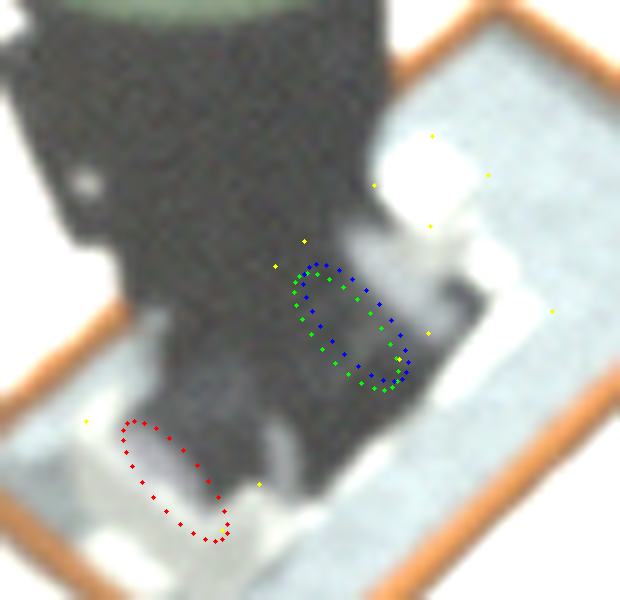

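```bash
python3 - <<'E'
from plan import *
np.set_printoptions(precision=0,suppress=True,linewidth=200)
s=load('s8');P=cloud(s);b=np.array([0,3.3,0])
def inv(p):
    q=np.array(p)-b-np.array(SO); return Ro.from_euler('z',-SAZ,degrees=True).apply(q)
for n,(u,v) in dict(patch=(395,285),patch2=(430,310),patch3=(360,250),dark1=(460,295),dark2=(430,370),dark3=(360,430),mid=(350,330),flat=(170,462),fing=(285,450),dk4=(320,480),top=(430,180)).items():
    U,V=u/10+235-.5,v/10+240-.5
    p=P[int(round(V)),int(round(U))]; print(n,inv(p),s['frame'][int(round(V)),int(round(U))])
E
```

```text
patch [ -8. -49. 116.] [83 86 86]
patch2 [ -5. -57. 114.] [71 75 75]
patch3 [ -9. -38. 121.] [71 73 75]
dark1 [  0. -58. 113.] [46 49 50]
dark2 [-14. -65. 109.] [44 46 45]
dark3 [-20. -47.  77.] [32 33 33]
mid [  2. -26.  72.] [37 38 38]
flat [-36.  -4.  38.] [68 67 69]
fing [-18. -21.  43.] [65 67 67]
dk4 [-14. -26.  28.] [41 43 42]
top [54. -1. 51.] [151 156 149]
```

>>> carry_out:
  deltas:
    - [[0,0,0],[0,-0.001,0.001],0.02]
    - [[0,0,0],[0,-0.001,0.001],0.02]
    - [[0,0,0],[0,0,0],0.02]

```text
time_s: 10.45
ee_pos: [596.1, -185.1, 187.9]
tcp_rot: [0.001, 1.0, 0.02, 0.001]
force: [-8.7, 0.3, 30.2]
finger_gap: 0.379
```

>>> carry_out:
  deltas:
    - [[0,0,0],[0,0,-0.001],0.02]
    - [[0,0,0],[0,0,0],0.043]
    - [[0,0,0],[0,0,0],0.043]
    - [[0,0,0],[0,0,-0.01],0.043]
    - [[0,0,0],[0,0,-0.03],0.05]
    - [[0,0,0],[0,0,-0.04],0.05]
    - [[0,0,0],[0,-0.03,-0.02],0.05]
    - [[0,0,0],[0,0,0],0.05]

```text
time_s: 11.25
ee_pos: [595.3, -150.8, 290.8]
tcp_rot: [-0.001, 1.0, 0.023, 0.002]
force: [0.0, 0.6, 0.4]
finger_gap: 0.591
```

```bash
python3 look.py s9 scene 220 225 90 80 8.5;python3 ov2.py s9 0 ; python3 - <<'E'
from plan import *
s=load('s9');P=cloud(s)
E
```

```text
[ 594.9 -152.6  289.1] [ 0.4 -0.5 -0.3] 0.585 11.3
```

View pics/s9c.png

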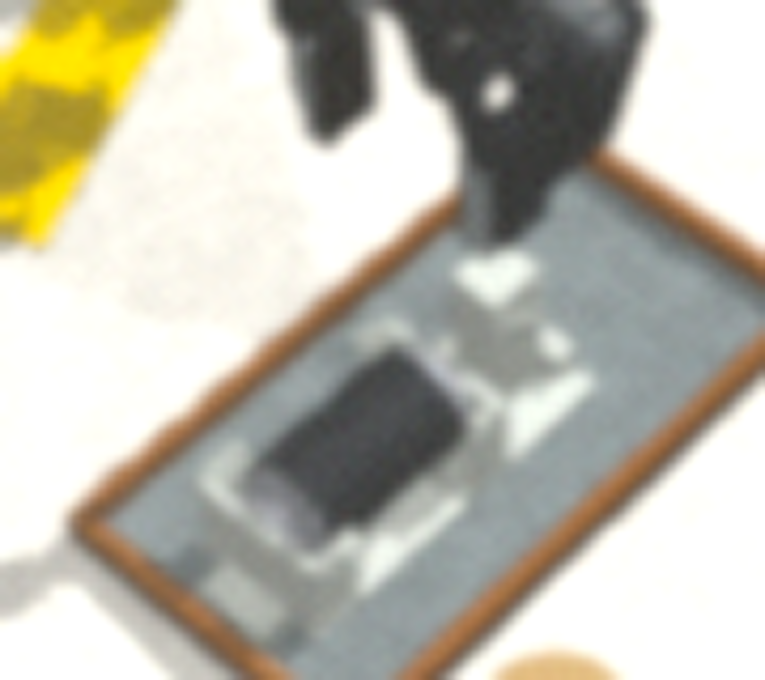

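The cell lies between the sled's walls, with the spring at (275,500), the nub shoulder at (430,370) and the contact wall at (480,405). I'll check that it is level from depth.

```bash
python3 - <<'E'
from plan import *
np.set_printoptions(precision=1,suppress=True,linewidth=200)
s=load('s9');P=cloud(s);b=np.array([0,3.3,0])
q=Ro.from_euler('z',-SAZ,degrees=True).apply((P-b-np.array(SO)).reshape(-1,3)).reshape(P.shape)
g=s['frame'].max(-1)
m=np.zeros(g.shape,bool);m[262:292,245:278]=g[262:292,245:278]<62
m&=(q[...,2]<60)&(q[...,2]>5)
X=q[m]
print(m.sum())
for a in range(-32,32,8):
    k=(X[:,0]>=a)&(X[:,0]<a+8)&(abs(X[:,1])<14); 
    if k.sum()>3:
        # surface: z = zc + sqrt(17^2-y^2)
        y=X[k,1]-np.median(X[k,1])*0
        print(a,k.sum(),'axis z est',np.mean(X[k,2]-np.sqrt(289-X[k,1]**2)).round(1),'top z',X[k,2].max().round(1))
print('grip top z',np.median(q[253:259,274:282,2]))
E
```

```text
257
-32 8 axis z est 25.0 top z 42.7
-24 38 axis z est 24.4 top z 43.1
-16 37 axis z est 24.1 top z 42.7
-8 38 axis z est 24.6 top z 44.5
0 38 axis z est 24.6 top z 43.9
8 40 axis z est 24.5 top z 44.3
16 30 axis z est 24.9 top z 44.6
grip top z 53.2957107821137
```

View pics/s9o.png

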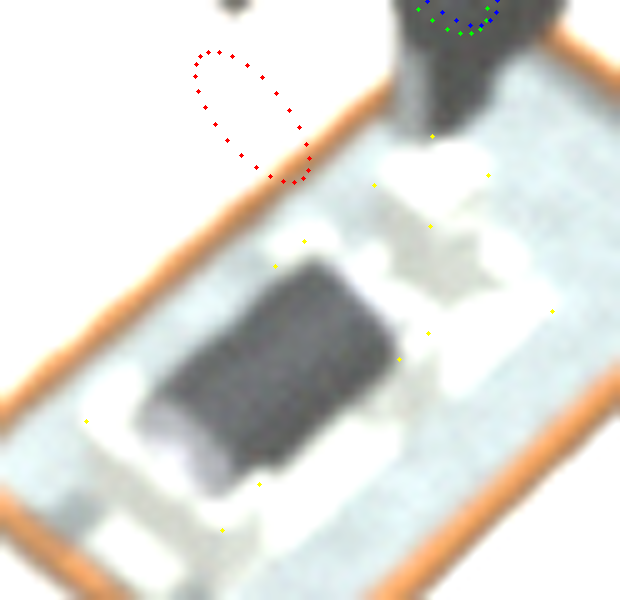

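```bash
python3 - <<'E'
from plan import *
c=cur();R=sledR(SAZ)
a=rows(c,(tcp([593.1,-126.0,85],R),R),2,.05)
rows(a,(tcp([593.1,-126.0,44.5],R),R),2,.05)
E
```

```text
[[[-0,-0.1,-0],[-0.0004,-0.0133,0.0247],0.05],[[-0,-0.1,-0],[-0.0003,-0.0133,0.0248],0.05]]
pred [ 593.1 -126.   239.7]
[[[-0,0,-0],[0,0,0.0202],0.05],[[-0,0,-0],[0.0001,0,0.0203],0.05]]
pred [ 593.1 -126.   199.2]
```

>>> carry_out:
  deltas:
    - [[0,-0.1,0],[-0.0004,-0.0133,0.02],0.05]
    - [[0,-0.1,0],[-0.0003,-0.0133,0.02],0.05]
    - [[0,0,0],[0,0,0.01],0.05]
    - [[0,0,0],[0,0,0.02],0.05]
    - [[0,0,0],[0,0,0.02],0.05]
    - [[0,0,0],[0,0,0],0.05]
    - [[0,0,0],[0,0,0],0.0]
    - [[0,0,0],[0,0,0],0.0]
    - [[0,0,0],[0,0,0],0.0]
    - [[0,0,0],[0,0,0],0.0]

```text
time_s: 12.3
ee_pos: [592.8, -127.8, 198.3]
tcp_rot: [0.0, 1.0, 0.021, -0.001]
force: [-0.8, 0.2, 7.1]
finger_gap: 0.202
```

```bash
python3 look.py s10 scene 220 205 90 80 8.5
```

```text
[ 592.8 -127.8  198.3] [-0.9 -0.8  7.5] 0.201 12.35
```

View pics/s10c.png

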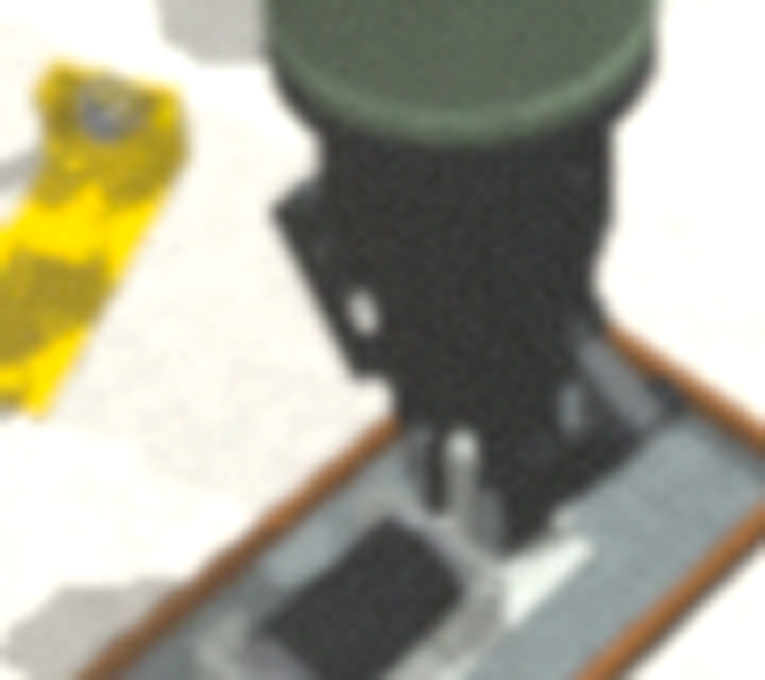

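The grip block is pinched (gap 0.20, about 17 mm) and the cell is seated in the sled. I'll lift and go to the bay.

```bash
cat >> plan.py <<'E'
BO=np.array([579.6,212.0,45.0]); BAZ=72.5; GZ=194.3
def bayW(x,y,z): return obj(BO,BAZ,28,[x,y,z])
def toepose(xt,zt,t,e=0,y=0):
    """TCP pose: toe lower edge at bay (xt,y,zt), sled tilted t more than the fascia"""
    R=sledR(BAZ,28+t)
    return obj(bayW(xt,y,zt),BAZ,28+t,[107+e,0,GZ]),R
E
python3 - <<'E'
from plan import *
c=cur();print(robot.state()['q'].round(2))
t=load('top0');print('jar',onplane(t,256,141,85),'cup',onplane(t,247,257,52))
a=rows(c,(c[0]+[0,0,140],c[1]),4,0)
rows(a,toepose(-36,75,15),11,0)
E
```

```text
[ 0.34  0.79 -0.34  1.77  0.39  0.66 -0.18]
jar [725.15488058 -15.81567011  85.        ] cup [373.37800796  21.29540561  52.        ]
[[[0,0,0],[-0.0001,0,-0.035],0],[[0,0,0],[-0.0001,0,-0.035],0],[[0,0,0],[-0,0,-0.035],0],[[0,0,0],[-0.0001,0,-0.035],0]]
pred [ 592.8 -127.8  338.3]
[[[3.9,0.7,1.7],[-0.0037,-0.0205,0.0026],0],[[3.9,0.7,1.7],[-0.0043,-0.0202,0.004],0],[[3.9,0.7,1.7],[-0.0049,-0.0198,0.0053],0],[[3.9,0.7,1.7],[-0.0056,-0.0192,0.0065],0],[[3.9,0.7,1.7],[-0.0062,-0.0185,0.0077],0],[[3.8,0.7,1.7],[-0.0069,-0.0178,0.0089],0],[[3.9,0.7,1.7],[-0.0075,-0.0169,0.01],0],[[3.8,0.7,1.8],[-0.0081,-0.016,0.011],0],[[3.9,0.7,1.7],[-0.0088,-0.015,0.0119],0],[[3.8,0.7,1.8],[-0.0093,-0.0138,0.0128],0],[[3.9,0.6,1.7],[-0.01,-0.0127,0.0136],0]]
pred [543.1  96.4 309.4]
```

>>> carry_out:
  deltas:
    - [[0,0,0],[0,0,-0.015],0]
    - [[0,0,0],[0,0,-0.035],0]
    - [[0,0,0],[0,0,-0.035],0]
    - [[0,0,0],[0,0,-0.035],0]
    - [[0,0,0],[0,0,-0.02],0]

```text
time_s: 12.85
ee_pos: [592.9, -127.5, 341.1]
tcp_rot: [0.0, 1.0, 0.021, -0.0]
force: [0.8, 0.7, -3.1]
finger_gap: 0.197
```

```bash
python3 look.py s11 scene 200 150 130 100 6
```

```text
[ 593.4 -127.5  343.3] [ 2.5 -1.   1.8] 0.201 12.9
```

View pics/s11c.png

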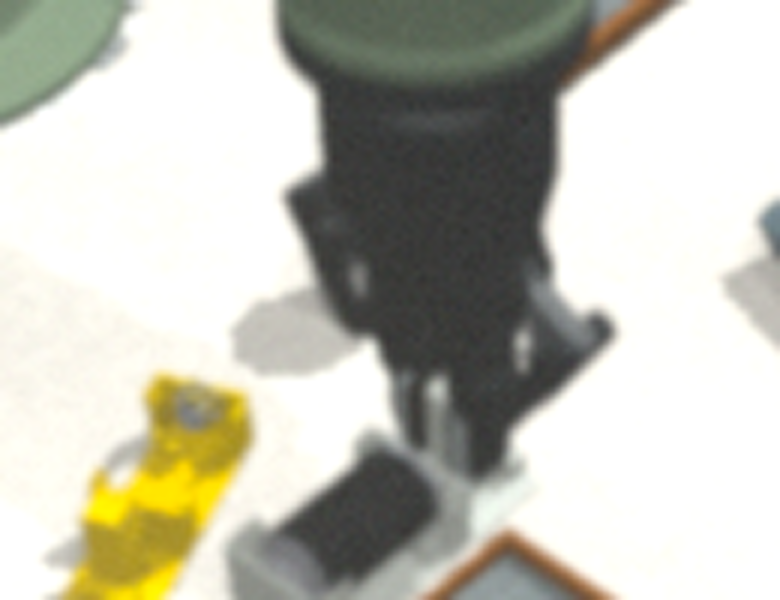

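The loaded sled came up as one unit and level: cell at (355,510), block held at (440,420). On to the bay.

>>> carry_out:
  deltas:
    - [[3.9,0.7,1.7],[-0.0037,-0.0205,0.0026],0]
    - [[3.9,0.7,1.7],[-0.0043,-0.0202,0.004],0]
    - [[3.9,0.7,1.7],[-0.0049,-0.0198,0.0053],0]
    - [[3.9,0.7,1.7],[-0.0056,-0.0192,0.0065],0]
    - [[3.9,0.7,1.7],[-0.0062,-0.0185,0.0077],0]
    - [[3.8,0.7,1.7],[-0.0069,-0.0178,0.0089],0]
    - [[3.9,0.7,1.7],[-0.0075,-0.0169,0.01],0]
    - [[3.8,0.7,1.8],[-0.0081,-0.016,0.011],0]
    - [[3.9,0.7,1.7],[-0.0088,-0.015,0.0119],0]
    - [[3.8,0.7,1.8],[-0.0093,-0.0138,0.0128],0]
    - [[3.9,0.6,1.7],[-0.01,-0.0127,0.0136],0]
    - [[0,0,0],[0,0,0],0]

```text
time_s: 14.1
ee_pos: [541.9, 98.2, 308.4]
tcp_rot: [-0.364, 0.919, -0.141, 0.053]
force: [-0.4, 0.6, -3.1]
finger_gap: 0.201
```

```bash
python3 look.py s12 scene 290 100 130 120 6; python3 -c "
from plan import *
c=cur();t=toepose(-36,75,15);print((c[0]-t[0]).round(1),(c[1].inv()*t[1]).as_rotvec(degrees=True).round(2),robot.state()['q'].round(2))"
```

```text
[542.5  97.  308.4] [ 1.  -1.  -2.5] 0.198 14.15
[-0.6  0.7 -1. ] [-0.06  0.22 -0.03] [ 0.56  0.72 -0.93  1.98 -0.34  0.34 -0.14]
```

View pics/s12c.png

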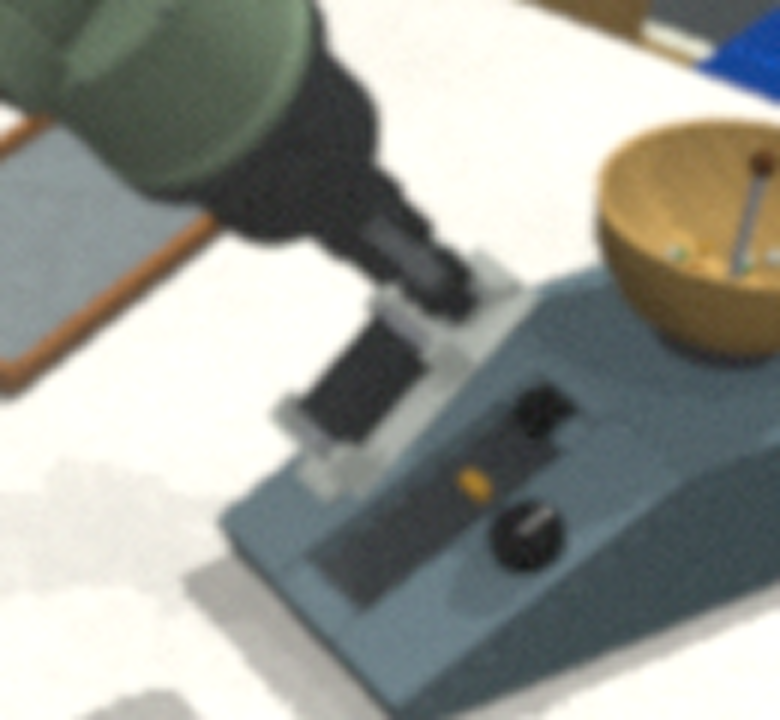

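```bash
cat > ov3.py <<'E'
from plan import *
import sys
tag=sys.argv[1];b=np.array([float(v) for v in sys.argv[2:5]]);e=float(sys.argv[5]);x0,y0,w,h=map(int,sys.argv[6:10]);k=int(sys.argv[10])
s=load(tag);c=cur()
f=cv2.cvtColor(s['frame'],cv2.COLOR_RGB2BGR)[y0:y0+h,x0:x0+w]
im=cv2.resize(cv2.convertScaleAbs(f,alpha=1.9),None,fx=k,fy=k,interpolation=cv2.INTER_CUBIC)
R=c[1].as_matrix()
def dot(p,col):
    u=(proj(s,p)-[x0,y0]+.5)*k; cv2.circle(im,tuple(int(v) for v in u),3,col,-1)
S=lambda x,y,z: c[0]-R[:,1]*(x-54-e)-R[:,0]*y+R[:,2]*(GZ-z)
for l in((-53,12,6),(-53,-12,6),(-53,-12,0),(-41.75,-12,6),(-41.75,-22,0),(-41.75,-22,33),(-41.75,22,33),(72,-22,0),(72,-22,3),(72,22,3),(30.75,-22,31),(72,-14,12),(64,-9,52),(64,9,52)):
    dot(S(*l)+b,(0,255,255))
for l in((-46.5,23.5,14),(-46.5,-23.5,14),(73.5,-23.5,16),(73.5,23.5,16),(35,0,8),(73.5,-10,16)): dot(bayW(*l)+b,(0,0,255))
cv2.imwrite('pics/'+tag+'o.png',im)
E
python3 ov3.py s12 0 3.3 0 0 330 135 62 68 11
```

```text
(no output)
```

View pics/s12o.png

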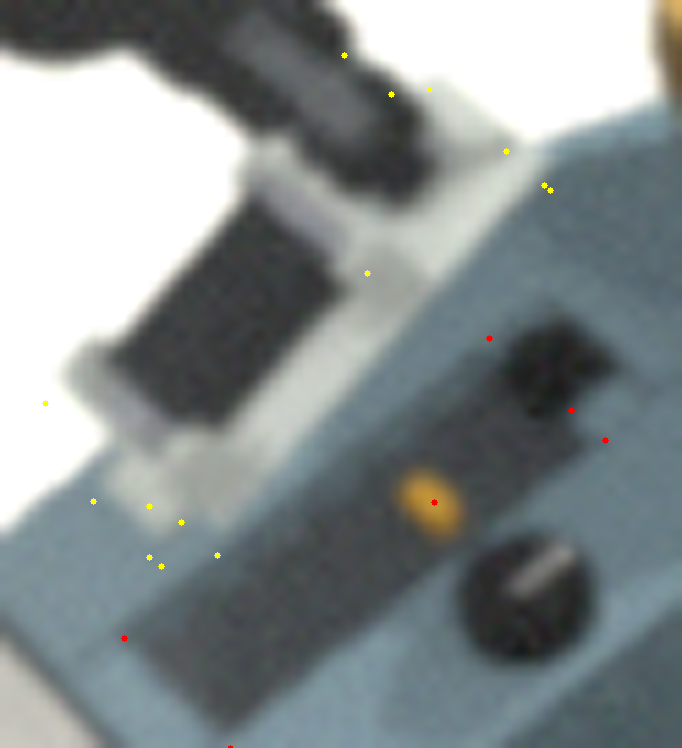

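```bash
python3 - <<'E'
from plan import *
s=load('s12');f=cv2.cvtColor(s['frame'],cv2.COLOR_RGB2BGR)
for n,(x0,y0,w,h) in dict(za=(332,160,30,26),zb=(350,136,34,26)).items():
    i=cv2.convertScaleAbs(f[y0:y0+h,x0:x0+w],alpha=1.6)
    cv2.imwrite(f'pics/{n}.png',cv2.resize(i,None,fx=22,fy=22,interpolation=cv2.INTER_CUBIC))
E
```

```text
(no output)
```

View pics/za.png

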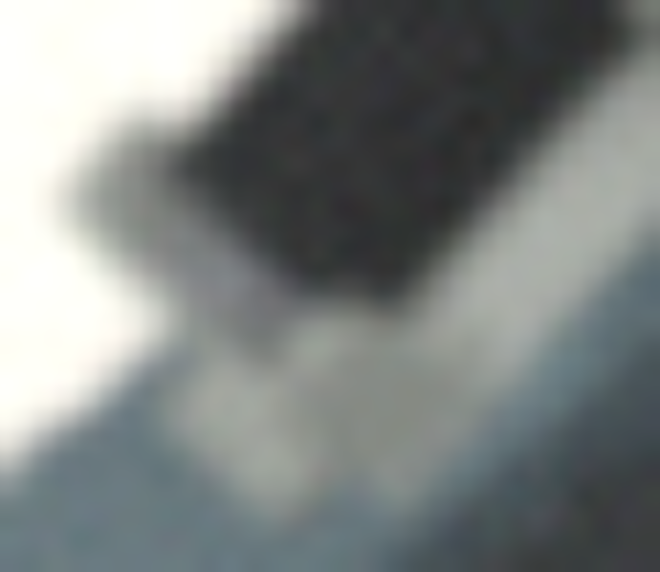

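View pics/zb.png

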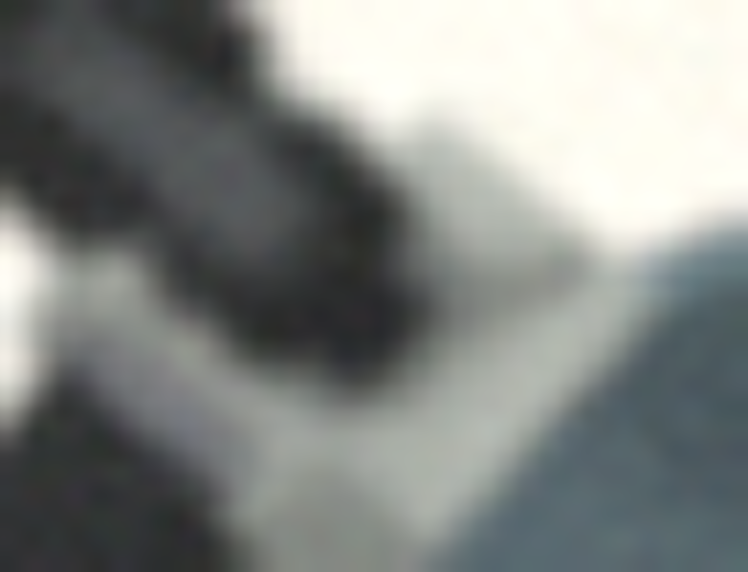

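```bash
python3 - <<'E'
from plan import *
from scipy.optimize import least_squares
np.set_printoptions(precision=2,suppress=True)
s=load('s12');c=cur();R=c[1].as_matrix()
S=lambda x,y,z,e=0: c[0]-R[:,1]*(x-54-e)-R[:,0]*y+R[:,2]*(GZ-z)
A=lambda x,y:np.array([x/22-.48+332,y/22-.48+160]);B=lambda x,y:np.array([x/22-.48+350,y/22-.48+136])
obs=[((-41.75,22,33),A(78,190)),((-53,-12,2),A(280,520)),((-53,12,4),A(172,420)),((-41.75,-22,0),A(400,508)),((72,-22,2),B(652,288))]
def f(v,full=False):
    b=np.array([v[0],v[1],v[2] if len(v)>3 else 0]);
    return np.concatenate([proj(s,S(*l,v[-1])+b)-o for l,o in obs])
for x0 in([0,0,0],[0,0,0,0]):
    r=least_squares(f,x0);print(r.x,r.fun)
g=lambda v:f([v[0],v[1],0]);r=least_squares(g,[0,0]);print('e=0',r.x,r.fun)
E
```

```text
[-6.01 16.99  2.87] [-0.65  0.54  0.27 -0.05 -0.21 -0.79  0.2  -0.27  0.37  0.54]
[-11.31   0.22 -16.43 -21.2 ] [-0.65  0.54  0.27 -0.05 -0.21 -0.79  0.2  -0.27  0.37  0.54]
e=0 [-5.3  12.89] [-0.7   0.53  0.26 -0.02 -0.24 -0.78  0.2  -0.24  0.47  0.46]
```

```bash
python3 - <<'E'
from plan import *
from scipy.optimize import least_squares
np.set_printoptions(precision=2,suppress=True)
s=load('s12');c=cur();R=c[1].as_matrix()
S=lambda x,y,z,e=0: c[0]-R[:,1]*(x-54-e)-R[:,0]*y+R[:,2]*(GZ-z)
A=lambda x,y:np.array([x/22-.48+332,y/22-.48+160]);B=lambda x,y:np.array([x/22-.48+350,y/22-.48+136])
obs=[((-41.75,22,33),A(78,190)),((-53,-12,2),A(280,520)),((-53,12,4),A(172,420)),((-41.75,-22,0),A(400,508)),((72,-22,2),B(652,288))]
for by in(0,1.2,3.3,5):
    # unknown e, lateral l(sled y), pitch p of sled about grip
    def f(v):
        out=[]
        for (x,y,z),o in obs:
            dx,dz=x-54,z-40; th=np.radians(v[2]); 
            X=54+dx*np.cos(th)-dz*np.sin(th);Z=40+dx*np.sin(th)+dz*np.cos(th)
            out.append(proj(s,S(X,y+v[1],Z,v[0])+[0,by,0])-o)
        return np.concatenate(out)
    r=least_squares(f,[0,0,0]);print(by,r.x,r.fun)
E
```

```text
0 [-7.67  4.28  0.88] [-0.87  0.67  0.31  0.1  -0.23 -0.68  0.27 -0.15  0.46  0.03]
1.2 [-6.8   4.49  0.86] [-0.85  0.66  0.32  0.09 -0.23 -0.69  0.27 -0.16  0.44  0.06]
3.3 [-5.28  4.85  0.82] [-0.82  0.66  0.32  0.07 -0.21 -0.7   0.26 -0.17  0.4   0.11]
5 [-4.04  5.15  0.79] [-0.8   0.66  0.33  0.06 -0.2  -0.71  0.26 -0.19  0.37  0.15]
```

```bash
cat > bayfit.py <<'E'
from plan import *
from scipy.optimize import least_squares
np.set_printoptions(precision=2,suppress=True)
s=load('scene0');A=lambda x,y:np.array([x/10-.45+325,y/10-.45+150])
t=load('top0');T=lambda x,y:np.array([x/14-.46+150,y/14-.46+170])
os=[((-46.5,23.5,14),A(172,428)),((-46.5,-23.5,14),A(252,520)),((73.5,-23.5,16),A(588,252)),((35,0,7),A(441,306))]
ot=[((73.5,-23.5,16),T(207,115)),((73.5,23.5,16),T(155,318)),((-46.5,23.5,14),T(658,472)),((-46.5,-23.5,14),T(715,275)),((35,0,7),T(340,268))]
for n,cam,ob in(('scene',s,os),('top',t,ot)):
    f=lambda v:np.concatenate([proj(cam,obj([v[0],v[1],45],v[2],28,l))-o for l,o in ob])
    r=least_squares(f,[579,213,72.5]);print(n,r.x,r.fun)
E
python3 bayfit.py
```

```text
scene [578.05 215.81  71.94] [-1.26 -0.25  0.16  0.53  0.9  -0.39  0.16 -0.05]
top [579.75 212.55  73.  ] [-0.   -0.34 -0.75  0.23  0.45  0.25  0.56 -0.11 -0.22 -0.05]
```

```bash
cat >> plan.py <<'E'
BO=np.array([581.3,213.8,45.0]); E0=-6
E
python3 - <<'E'
from plan import *
c=cur()
rows(c,toepose(-36,24,15,E0),5,0)
E
```

```text
[[[-0,0,-0],[0.0004,0.0035,0.01],0],[[-0,0.1,-0],[0.0004,0.0034,0.0099],0],[[-0,0,-0],[0.0004,0.0035,0.01],0],[[-0,0.1,-0],[0.0004,0.0034,0.0099],0],[[-0.1,0,-0],[0.0004,0.0035,0.01],0]]
pred [550.7 116.8 260.2]
```

>>> carry_out:
  deltas:
    - [[0,0,0],[0.0004,0.0035,0.01],0]
    - [[0,0.1,0],[0.0004,0.0034,0.01],0]
    - [[0,0,0],[0.0004,0.0035,0.01],0]
    - [[0,0.1,0],[0.0004,0.0034,0.01],0]
    - [[0,0,0],[0.0004,0.0035,0.01],0]
    - [[0,0,0],[0,0,0],0]
    - [[0,0,0],[0,0,0],0]

```text
time_s: 14.85
ee_pos: [551.4, 116.7, 259.8]
tcp_rot: [-0.362, 0.919, -0.142, 0.056]
force: [0.2, -0.6, -2.1]
finger_gap: 0.202
```

```bash
python3 look.py s13 scene 320 130 90 80 8.5; python3 ov3.py s13 0 0 0 -6 330 135 62 68 11; python3 look.py t13 top 100 130 130 95 6; python3 -c "
from plan import *
c=cur();t=toepose(-36,24,15,E0);print((c[0]-t[0]).round(1),(c[1].inv()*t[1]).as_rotvec(degrees=True).round(2),robot.state()['q'].round(2))"
```

```text
[551.5 116.6 260.1] [ 0.4 -0.3 -2.2] 0.199 14.9
[551.5 116.5 260.3] [-0.3 -0.8 -3.1] 0.201 14.95
[ 0.8 -0.3  0. ] [-0.03 -0.09 -0.03] [ 0.48  0.81 -0.89  1.97 -0.32  0.24 -0.12]
```

View pics/s13o.png

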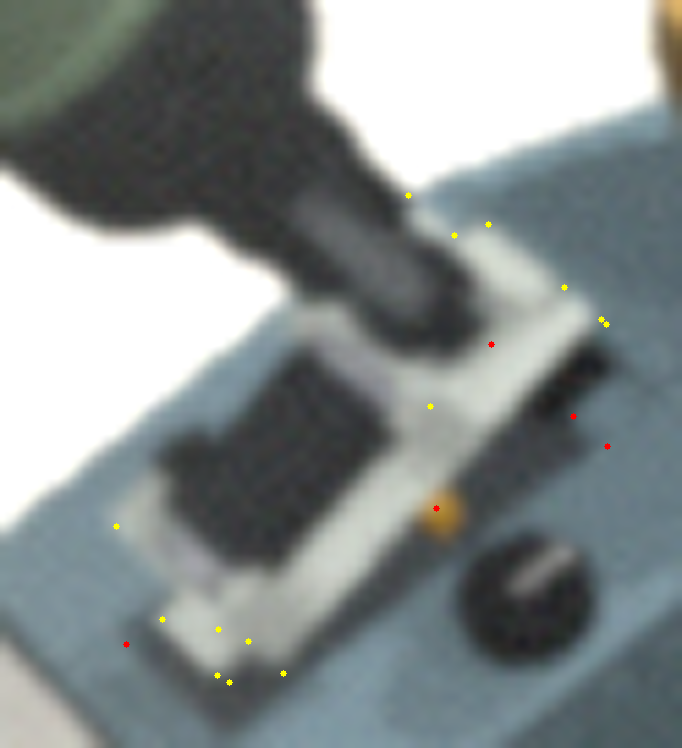

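View pics/t13c.png

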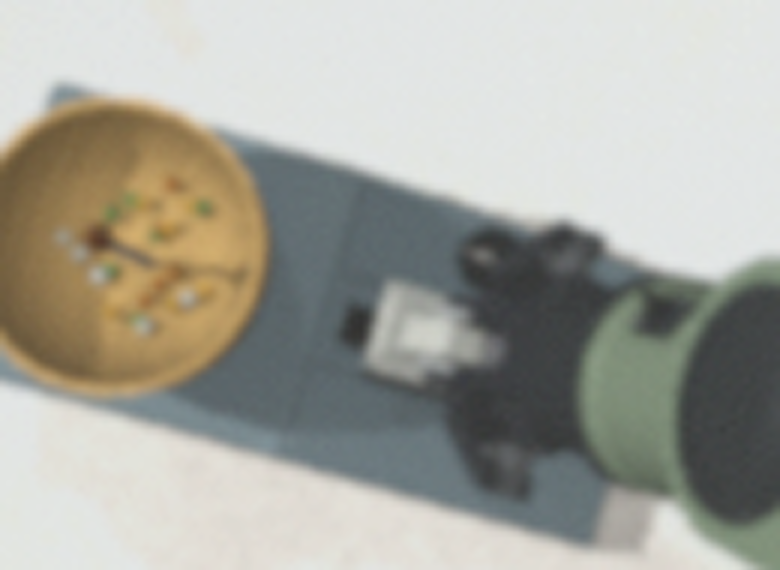

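```bash
python3 - <<'E'
from plan import *
for tag,n,(x0,y0,w,h) in (('s13','zc',(338,175,34,26)),('s13','zd',(358,150,32,26)),('t13','ze',(152,170,36,28))):
    s=load(tag);f=cv2.cvtColor(s['frame'],cv2.COLOR_RGB2BGR)
    i=cv2.convertScaleAbs(f[y0:y0+h,x0:x0+w],alpha=1.8)
    cv2.imwrite(f'pics/{n}.png',cv2.resize(i,None,fx=22,fy=22,interpolation=cv2.INTER_CUBIC))
E
```

```text
(no output)
```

View pics/zc.png

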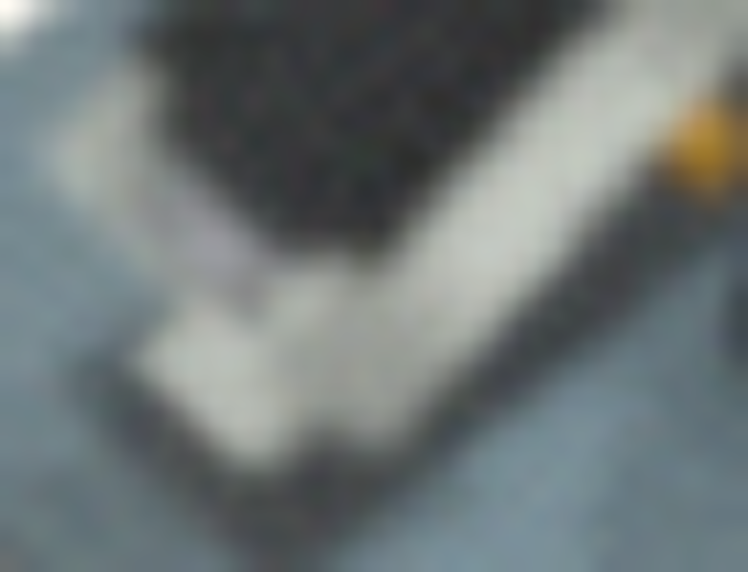

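View pics/zd.png

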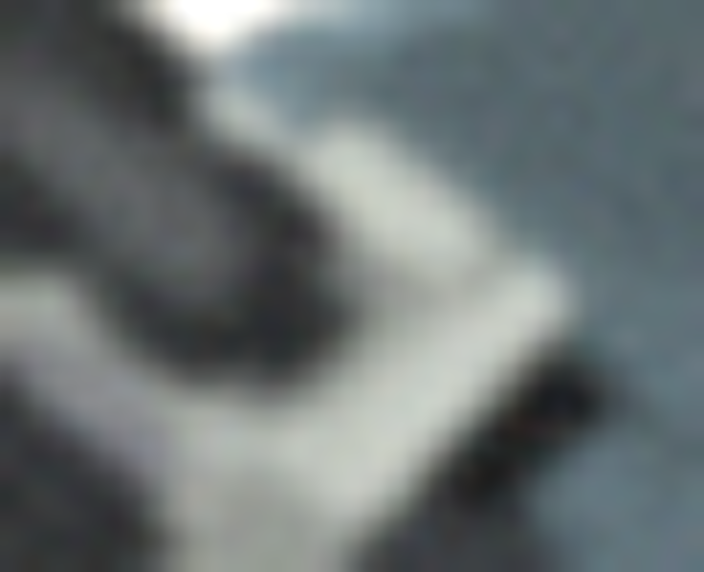

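View pics/ze.png

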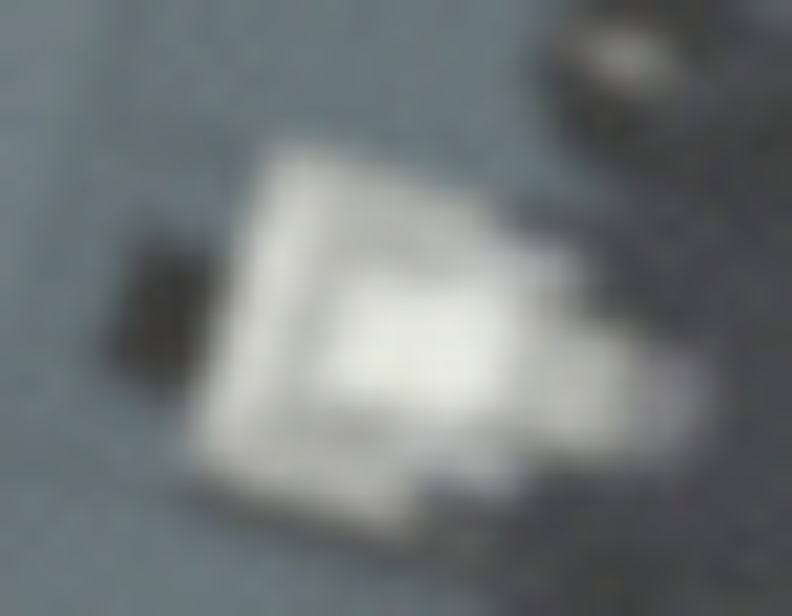

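```bash
python3 - <<'E'
from plan import *
from scipy.optimize import least_squares
np.set_printoptions(precision=2,suppress=True)
c=cur();R=c[1].as_matrix()
C=lambda x,y:np.array([x/22-.48+338,y/22-.48+175]);D=lambda x,y:np.array([x/22-.48+358,y/22-.48+150]);T=lambda x,y:np.array([x/22-.48+152,y/22-.48+170])
sc=[((-41.75,22,33),C(50,150)),((-53,-12,2),C(252,470)),((-53,12,4),C(132,362)),((-41.75,-22,0),C(375,445)),((72,-22,2),D(572,315))]
tp=[((72,-22,1.5),T(268,138)),((72,22,1.5),T(192,458))]
S=lambda x,y,z,e: c[0]-R[:,1]*(x-54-e)-R[:,0]*y+R[:,2]*(GZ-z)
for n,cam,ob in(('scene',load('s13'),sc),('top',load('t13'),tp)):
    # unknown along e and lateral l with world bias 0
    f=lambda v:np.concatenate([proj(cam,S(x,y+v[1],z,v[0]))-o for (x,y,z),o in ob])
    r=least_squares(f,[0,0]);print(n,'e,l',r.x,r.fun)
    b=(np.array([578.05,215.81,45]) if n=='scene' else np.array([579.75,212.55,45]))
    q=Ro.from_euler('z',-BAZ,degrees=True).apply(b-BO); print('  bay in this cam rel BO: along,lat',q)
E
```

```text
scene e,l [-5.35  3.03] [-0.43  0.52  0.21 -0.01  0.37 -0.41 -0.11  0.47 -0.06 -0.57]
  bay in this cam rel BO: along,lat [0.94 3.7  0.  ]
top e,l [-4.85 -0.09] [ 0.51  0.   -0.5  -0.  ]
  bay in this cam rel BO: along,lat [-1.66  1.1   0.  ]
```

```bash
cat >> plan.py <<'E'
BO=np.array([580.4,214.1,45.0]); E0=-5
E
python3 - <<'E'
from plan import *
c=cur()
a=rows(c,toepose(-39,12,15,E0),2,0)
a=rows(a,toepose(-39,3.5,15,E0),3,0)
E
```

```text
[[[-0,-0,-0],[-0.0009,0.0025,0.0054],0],[[-0,-0.1,-0],[-0.0009,0.0025,0.0055],0]]
pred [550.9 120.6 248.9]
[[[-0,0,-0],[0,0.0007,0.0027],0],[[-0,0,-0],[0,0.0007,0.0027],0],[[-0,0,-0],[0,0.0008,0.0028],0]]
pred [552.1 124.4 241.4]
```

>>> carry_out:
  deltas:
    - [[0,0,0],[-0.0009,0.0025,0.0054],0]
    - [[0,-0.1,0],[-0.0009,0.0025,0.0055],0]
    - [[0,0,0],[0,0.0007,0.0027],0]
    - [[0,0,0],[0,0.0007,0.0027],0]
    - [[0,0,0],[0,0.0008,0.0028],0]
    - [[0,0,0],[0,0,0],0]
    - [[0,0,0],[0,0,0],0]

```text
time_s: 15.65
ee_pos: [552.1, 124.5, 241.1]
tcp_rot: [-0.363, 0.919, -0.142, 0.055]
force: [0.6, -0.4, -3.5]
finger_gap: 0.198
```

```bash
python3 look.py s14 scene 320 130 90 80 8.5; python3 -c "
from plan import *
c=cur();t=toepose(-39,3.5,15,E0);print((c[0]-t[0]).round(1),(c[1].inv()*t[1]).as_rotvec(degrees=True).round(2),robot.state()['q'].round(2))"
```

```text
[552.1 124.5 241.2] [-0.5  0.2 -2.4] 0.2 15.7
[-0.1  0.  -0.3] [-0.03  0.02 -0.04] [ 0.46  0.85 -0.88  1.97 -0.31  0.2  -0.11]
```

View pics/s14c.png

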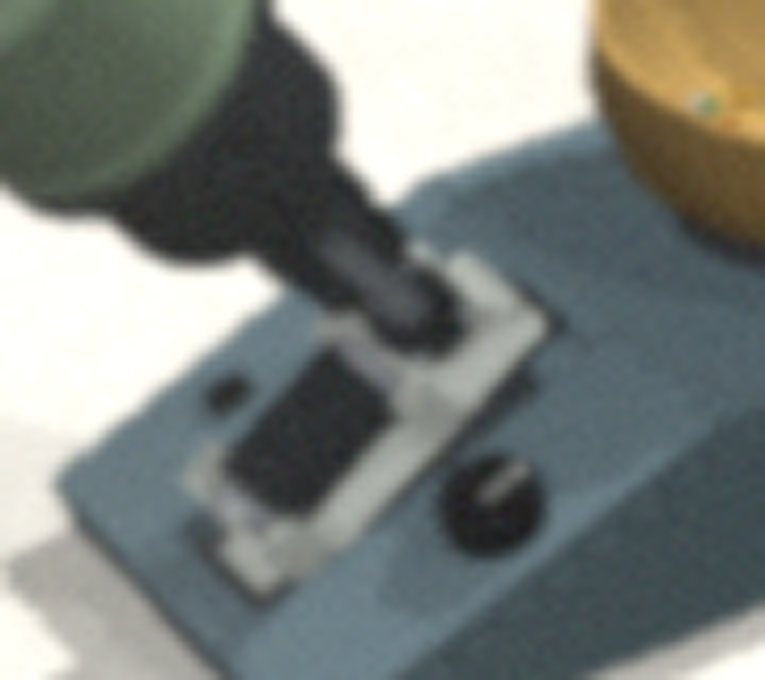

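```bash
python3 - <<'E'
from plan import *
c=cur()
a=rows(c,toepose(-46,2.5,14.5,E0),3,0)
a=rows(a,toepose(-51,2,14,E0),3,0)
E
```

```text
[[[-0.2,0,-0],[0,0.0017,-0],0],[[-0.2,0,-0],[0,0.0017,-0.0001],0],[[-0.1,0,-0],[0.0001,0.0017,-0],0]]
pred [551.  120.8 237.8]
[[[-0.2,0,-0],[-0,0.0011,0],0],[[-0.2,0,-0],[-0,0.0011,0.0001],0],[[-0.1,0,-0],[-0,0.0011,0],0]]
pred [550.3 118.6 235.5]
```

>>> carry_out:
  deltas:
    - [[-0.2,0,0],[0,0.0017,0],0]
    - [[-0.2,0,0],[0,0.0017,-0.0001],0]
    - [[-0.1,0,0],[0,0.0017,0],0]
    - [[0,0,0],[0,0,0],0]

```text
time_s: 16.1
ee_pos: [550.9, 120.6, 237.6]
tcp_rot: [-0.358, 0.921, -0.142, 0.055]
force: [-0.4, -0.1, -2.5]
finger_gap: 0.191
```

```bash
python3 look.py s15 scene 330 165 50 44 14; python3 -c "
from plan import *
c=cur();t=toepose(-46,2.5,14.5,E0);print((c[0]-t[0]).round(1),(c[1].inv()*t[1]).as_rotvec(degrees=True).round(2),robot.state()['q'].round(3))"
```

```text
[550.9 120.7 237.7] [ 0.3 -0.8 -2.9] 0.203 16.15
[-0.1 -0.1 -0.1] [-0.02  0.02 -0.05] [ 0.459  0.848 -0.869  1.978 -0.309  0.204 -0.11 ]
```

View pics/s15c.png

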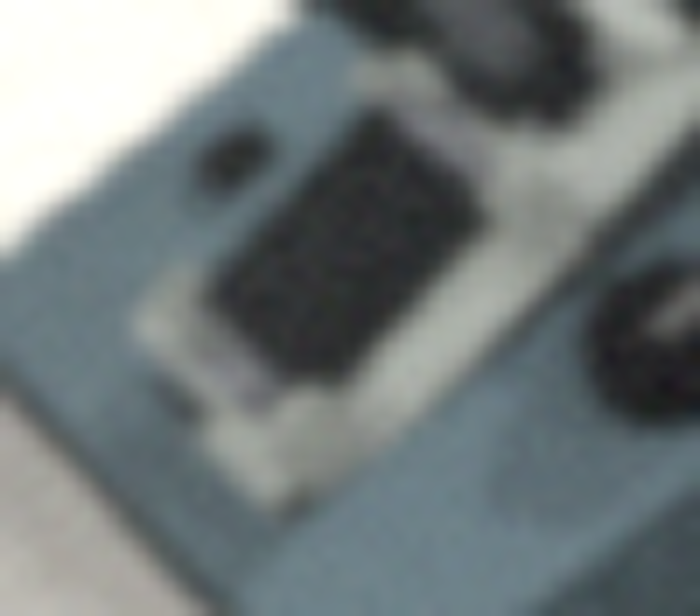

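```bash
python3 - <<'E'
from plan import *
c=cur()
a=rows(c,toepose(-46,0.5,14.5,E0),2,0)
a=rows(a,toepose(-46,-1,14.5,E0),2,0)
E
```

```text
[[[-0,0,-0],[0,0.0002,0.001],0],[[-0,0,-0.1],[0.0001,0.0002,0.0009],0]]
pred [551.3 121.6 236. ]
[[[-0,0,0],[-0,0.0002,0.0007],0],[[-0,0,0],[-0,0.0001,0.0008],0]]
pred [551.5 122.4 234.7]
```

>>> carry_out:
  deltas:
    - [[0,0,0],[0,0.0003,0.001],0]
    - [[0,0,0],[0,0.0003,0.001],0]
    - [[0,0,0],[0,0,0],0]

```text
time_s: 16.45
ee_pos: [551.1, 121.8, 235.7]
tcp_rot: [-0.359, 0.921, -0.142, 0.055]
force: [-0.5, 0.1, -2.5]
finger_gap: 0.198
```

>>> carry_out:
  deltas:
    - [[0,0,0],[0,0.0002,0.001],0]
    - [[0,0,0],[0,0,0],0]

```text
time_s: 16.65
ee_pos: [551.3, 122.3, 234.9]
tcp_rot: [-0.359, 0.921, -0.142, 0.055]
force: [-0.3, 0.5, -1.8]
finger_gap: 0.202
```

>>> carry_out:
  deltas:
    - [[0,0,0],[0,0.0002,0.001],0]
    - [[0,0,0],[0,0,0],0]

```text
time_s: 16.85
ee_pos: [551.6, 122.9, 234.3]
tcp_rot: [-0.359, 0.921, -0.142, 0.055]
force: [-0.6, -0.9, 3.1]
finger_gap: 0.202
```

>>> carry_out:
  deltas:
    - [[0,0,0],[0,0.0018,-0.0008],0]
    - [[0,0,0],[0,0.0019,-0.0005],0]
    - [[0,0,0],[0,0.0014,-0.0004],0]
    - [[0,0,0],[0,0,0],0]

```text
time_s: 17.25
ee_pos: [549.9, 117.7, 231.7]
tcp_rot: [-0.358, 0.921, -0.142, 0.055]
force: [-0.3, -2.0, -0.6]
finger_gap: 0.199
```

```bash
python3 look.py s16 scene 330 165 50 44 14; cat > bp.py <<'E'
from plan import *
c=cur();R=c[1].as_matrix()
S=lambda x,y,z,e=E0: c[0]-R[:,1]*(x-54-e)-R[:,0]*y+R[:,2]*(GZ-z)
B=(Ro.from_euler('z',BAZ,degrees=True)*Ro.from_euler('y',-28,degrees=True))
inv=lambda p:B.inv().apply(p-BO).round(1)
st=robot.state()
f=B.inv().apply(st['force']);tt=(B.inv()*c[1]*Ro.from_euler('x',180,degrees=True)).as_rotvec(degrees=True)
x=-R[:,1];xb=B.inv().apply(x)
print('toe',inv(S(-53,0,0)),'tail',inv(S(72,0,0)),'tilt',np.degrees(np.arctan2(xb[2],xb[0])).round(2),'yaw',np.degrees(np.arctan2(xb[1],xb[0])).round(2),'force bay',f.round(1),'q6',st['q'][5].round(3),st['time_s'])
E
python3 bp.py
```

```text
[549.9 117.7 231.7] [-0.4 -2.1 -0.6] 0.202 17.3
toe [-51.6   0.3  -1.4] tail [69.4  0.1 30. ] tilt 14.51 yaw -0.07 force bay [-2.2 -0.2  0.5] q6 0.197 17.3
```

View pics/s16c.png

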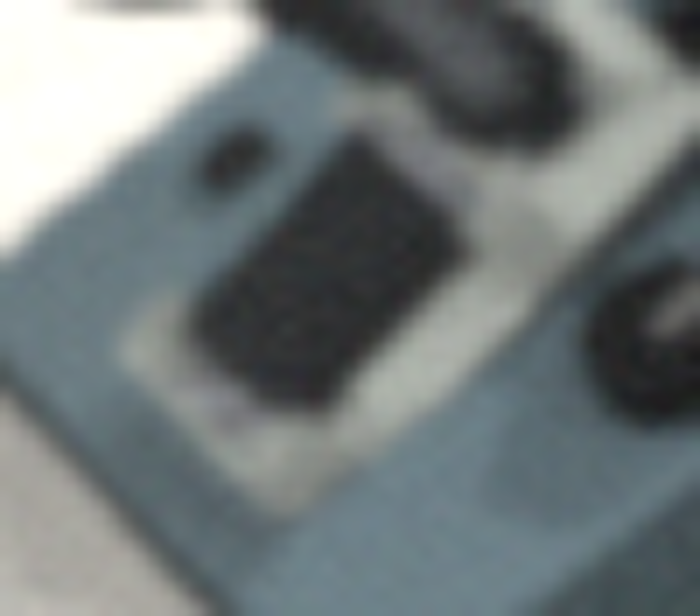

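The toe lug has disappeared under the lip at about (250,510). I'll keep sliding until it stops.

>>> carry_out:
  deltas:
    - [[0,0,0],[0,0.001,-0.0002],0]
    - [[0,0,0],[0,0.001,-0.0002],0]
    - [[0,0,0],[0,0,0],0]

```text
time_s: 17.6
ee_pos: [549.5, 116.4, 230.9]
tcp_rot: [-0.359, 0.921, -0.142, 0.055]
force: [-0.6, -0.4, 2.2]
finger_gap: 0.198
```

```bash
python3 bp.py
```

```text
toe [-53.1   0.2  -1.4] tail [67.9  0.1 30. ] tilt 14.54 yaw -0.04 force bay [0.6 0.5 2.2] q6 0.196 17.6
```

>>> carry_out:
  deltas:
    - [[0,0,0],[0,0.001,-0.0002],0]
    - [[0,0,0],[0,0.001,-0.0002],0]
    - [[0,0,0],[0,0,0],0]

```text
time_s: 17.9
ee_pos: [549.3, 115.8, 230.8]
tcp_rot: [-0.359, 0.921, -0.141, 0.055]
force: [1.4, 6.0, 10.6]
finger_gap: 0.201
```

```bash
python3 bp.py
```

```text
toe [-53.4   0.   -1.3] tail [67.5  0.1 30.3] tilt 14.64 yaw 0.04 force bay [10.4  0.4  6.5] q6 0.195 17.9
```

```bash
python3 - <<'E'
from plan import *
c=cur()
a=rows(c,toepose(-52.9,-1.1,11,E0),2,0)
a=rows(a,toepose(-52.6,-1.1,7,E0),2,0)
E
```

```text
[[[-1.8,0,0],[0,-0.0063,0.0034],0],[[-1.8,0,0],[0.0001,-0.0065,0.0032],0]]
pred [553.6 129.  234.4]
[[[-2,0,0],[-0,-0.0068,0.0038],0],[[-2,0,0],[-0,-0.0069,0.0036],0]]
pred [558.2 143.7 237. ]
```

>>> carry_out:
  deltas:
    - [[-1.8,0,0],[0,-0.0063,0.0034],0]
    - [[-1.8,0,0],[0,-0.0065,0.0032],0]
    - [[-2,0,0],[0,-0.0068,0.0038],0]
    - [[-2,0,0],[0,-0.0069,0.0036],0]
    - [[0,0,0],[0,0,0],0]
    - [[0,0,0],[0,0,0],0]

```text
time_s: 18.5
ee_pos: [557.7, 142.7, 236.0]
tcp_rot: [-0.297, 0.943, -0.145, 0.046]
force: [0.6, 1.2, 7.3]
finger_gap: 0.201
```

```bash
python3 bp.py; python3 look.py s17 scene 330 130 80 75 9;python3 - <<'E'
from plan import *
c=cur()
a=rows(c,toepose(-52.2,-1.1,3.5,E0),2,0)
a=rows(a,toepose(-51.9,-1.1,0,E0),3,0)
E
```

```text
toe [-54.2   0.2  -1.4] tail [69.9  0.2 13.7] tilt 6.95 yaw -0.0 force bay [ 4.6 -0.2  5.8] q6 0.251 18.5
[557.8 142.6 236. ] [-0.1  1.   6.8] 0.198 18.55
[[[-1.7,0,-0],[0,-0.0068,0.0032],0],[[-1.8,0,-0],[0.0001,-0.0069,0.0031],0]]
pred [562.3 156.7 238.5]
[[[-1.2,0,-0],[-0,-0.004,0.0022],0],[[-1.1,0,-0],[-0,-0.004,0.0021],0],[[-1.2,0,-0],[-0,-0.0041,0.002],0]]
pred [566.4 169.7 239.1]
```

View pics/s17c.png

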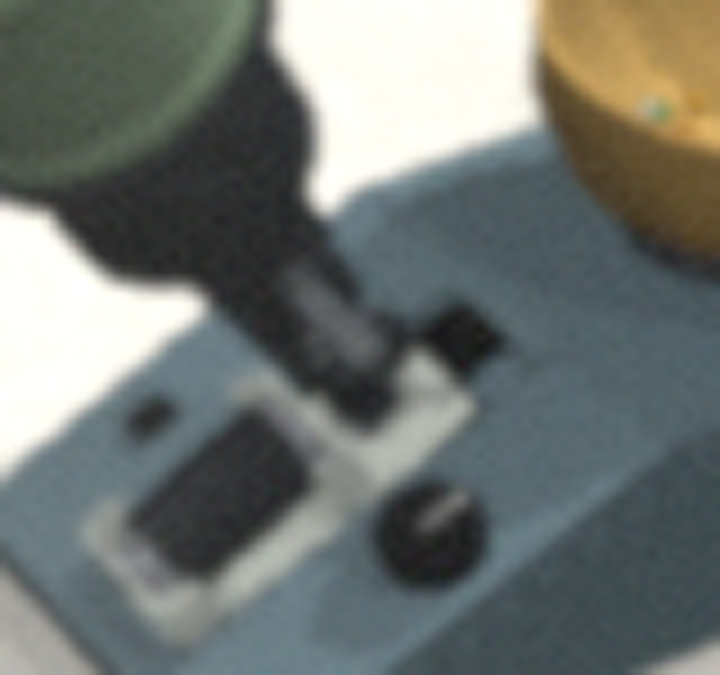

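>>> carry_out:
  deltas:
    - [[-1.7,0,0],[0,-0.0068,0.0032],0]
    - [[-1.8,0,0],[0,-0.0069,0.0031],0]
    - [[0,0,0],[0,0,0],0]

```text
time_s: 18.85
ee_pos: [562.1, 156.9, 238.1]
tcp_rot: [-0.267, 0.952, -0.146, 0.041]
force: [-0.1, -3.0, 0.5]
finger_gap: 0.198
```

```bash
python3 bp.py; python3 - <<'E'
from plan import *
c=cur()
a=rows(c,toepose(-51.9,-1.1,0,E0),3,0)
E
```

```text
toe [-52.7   0.5  -1.3] tail [72.1  0.4  6.1] tilt 3.39 yaw -0.02 force bay [-2.3 -0.8  1.8] q6 0.286 18.85
[[[-1.1,0,-0],[0.0001,-0.004,0.0021],0],[[-1.1,0,-0],[0.0001,-0.0041,0.002],0],[[-1.2,0.1,-0],[0,-0.0042,0.0019],0]]
pred [566.4 169.8 239.1]
```

>>> carry_out:
  deltas:
    - [[-1.1,0,0],[0.0001,-0.0038,0.0023],0]
    - [[-1.1,0,0],[0.0001,-0.0038,0.0022],0]
    - [[-1.2,0,0],[0,-0.0039,0.0021],0]
    - [[0,0,0],[0,0,0],0]

```text
time_s: 19.25
ee_pos: [565.9, 167.8, 238.6]
tcp_rot: [-0.239, 0.959, -0.148, 0.036]
force: [-14.8, -18.7, 27.9]
finger_gap: 0.198
```

```bash
python3 bp.py;python3 look.py s18 scene 330 130 80 75 9
```

```text
toe [-54.2   0.3  -0.5] tail [70.8  0.1 -0.6] tilt -0.06 yaw -0.09 force bay [-6.6  8.5 35.1] q6 0.322 19.25
[565.9 167.7 238.5] [-13.5 -18.3  26.8] 0.2 19.3
```

View pics/s18c.png

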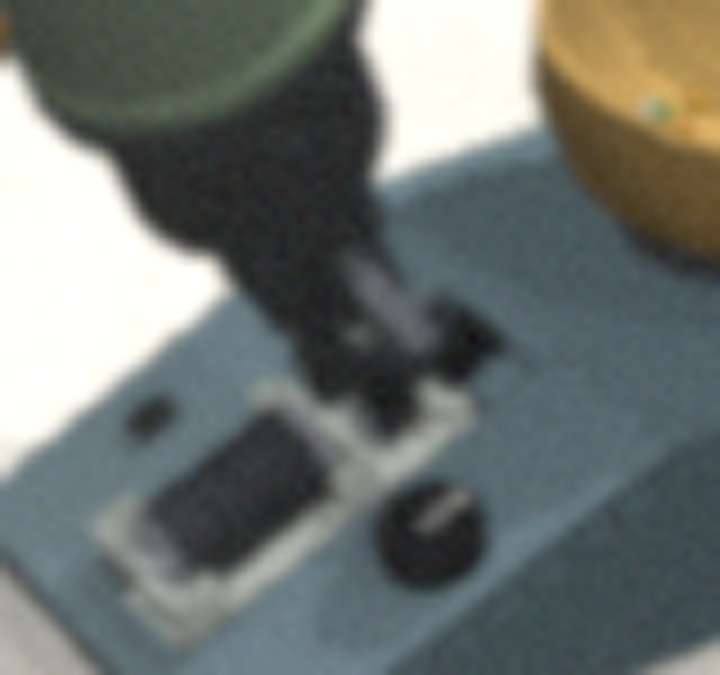

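```bash
python3 - <<'E'
from plan import *
o=[]
for tag in('s17','s18'):
    s=load(tag);f=cv2.cvtColor(s['frame'],cv2.COLOR_RGB2BGR)
    i=cv2.convertScaleAbs(f[178:208,334:360],alpha=1.8)
    o.append(cv2.resize(i,None,fx=15,fy=15,interpolation=cv2.INTER_CUBIC))
cv2.imwrite('pics/cmp.png',np.hstack(o))
E
```

```text
(no output)
```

View pics/cmp.png

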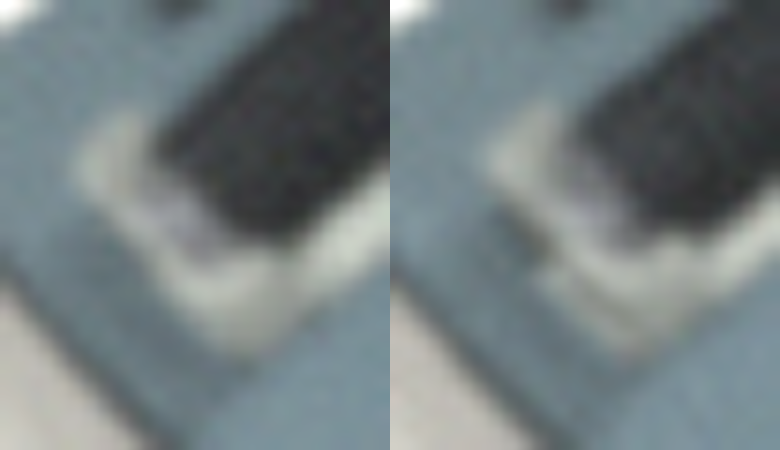

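>>> carry_out:
  deltas:
    - [[0,0,0],[0,0,-0.001],0.0]
    - [[0,0,0],[0,0,0],0.028]
    - [[0,0,0],[0,0,0],0.028]
    - [[0,0,0],[0,0,-0.01],0.028]
    - [[0,0,0],[0,0,-0.03],0.028]
    - [[0,0,0],[0,0,-0.03],0.028]

```text
time_s: 19.9
ee_pos: [556.0, 137.2, 301.9]
tcp_rot: [-0.239, 0.959, -0.148, 0.036]
force: [0.6, -0.8, 0.3]
finger_gap: 0.332
```

```bash
python3 look.py s19 scene 330 130 80 75 9; python3 look.py t19 top 140 160 60 45 13
```

```text
[556.7 135.3 305.9] [ 4.1 -2.3  6.2] 0.326 19.95
[557.  136.  304.4] [ 0.3  0.4 -0.2] 0.331 20.0
```

View pics/s19c.png

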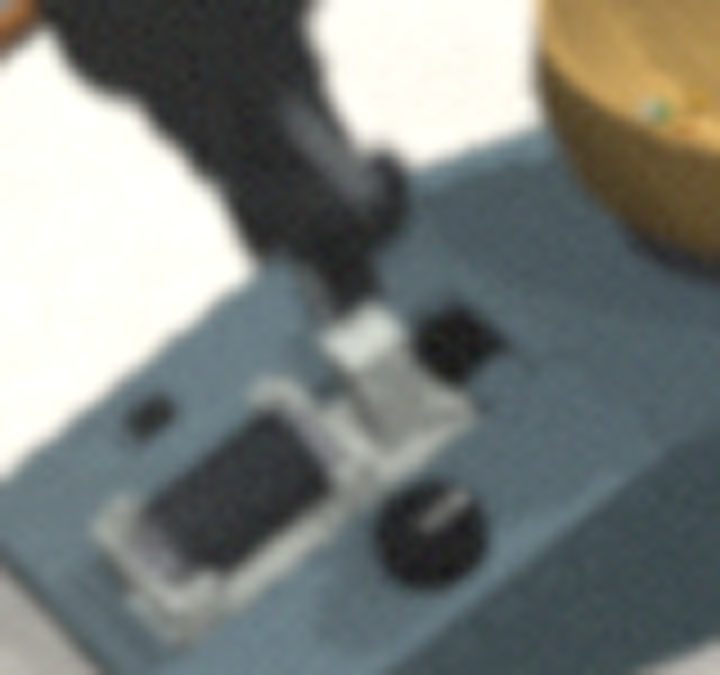

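View pics/t19c.png

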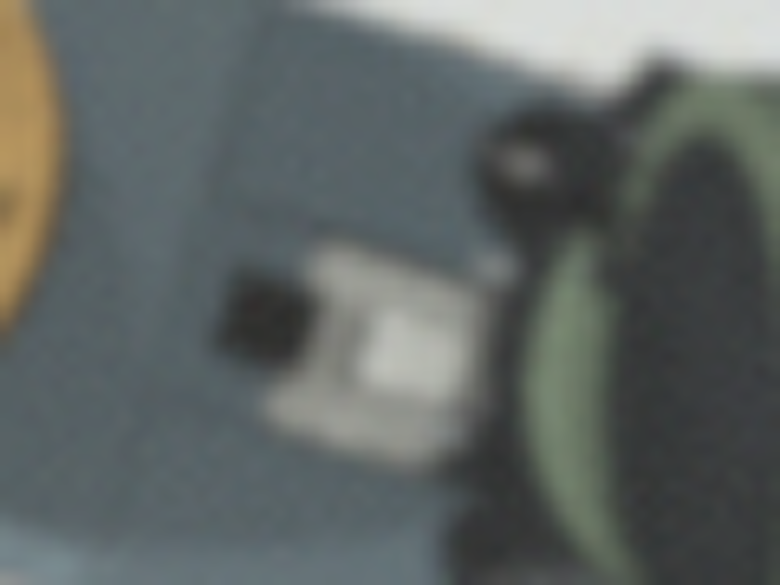

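```bash
python3 - <<'E'
from plan import *
np.set_printoptions(precision=1,suppress=True)
for tag,bo,x0,y0 in(('s19',[578.05,215.81,45],330,150),('t19',[579.75,212.55,45],150,172)):
    s=load(tag);P=cloud(s)
    B=(Ro.from_euler('z',72.5,degrees=True)*Ro.from_euler('y',-28,degrees=True)).inv()
    q=B.apply((P-np.array(bo)).reshape(-1,3)).reshape(P.shape)
    g=s['frame'].min(-1)
    x,y,z=q[...,0],q[...,1],q[...,2]
    m=(x>30)&(x<80)&(abs(y)<14)&(z>44)&(z<60)&(g>(90 if tag[0]=='s' else 60))
    print(tag,m.sum(),'grip top z med',np.median(z[m]) if m.any() else 0,'x',x[m].mean() if m.any() else 0,'y',y[m].mean() if m.any() else 0)
    # fascia reference
    mf=(x>-40)&(x<60)&(abs(y)>30)&(abs(y)<60)&(abs(z-16)<8); print(' fascia z med',np.median(z[mf]),mf.sum())
    im=cv2.cvtColor(s['frame'],cv2.COLOR_RGB2BGR)[y0:y0+60,x0:x0+60];k=12
    im=cv2.resize(cv2.convertScaleAbs(im,alpha=1.8),None,fx=k,fy=k,interpolation=cv2.INTER_CUBIC)[:600]
    for l in((44,-9,52),(64,-9,52),(64,9,52),(44,9,52),(72,-22,3),(72,22,3),(72,14,12),(72,-14,12),(64,14,12),(64,-14,12),(-41.75,22,33),(-41.75,-22,33),(68,10,25),(68,-10,25)):
        u=(proj(s,obj(bo,72.5,28,l))-[x0,y0]+.5)*k; cv2.circle(im,tuple(int(v) for v in u),3,(0,0,255),-1)
    cv2.imwrite(f'pics/{tag}f.png',im)
E
```

```text
s19 38 grip top z med 52.78666066126014 x 52.340868617197884 y -2.627899030466734
 fascia z med 16.676909301471643 513
t19 46 grip top z med 53.3269432282985 x 52.77762718045847 y -0.3876149639760786
 fascia z med 16.323281557541854 227
```

View pics/s19f.png

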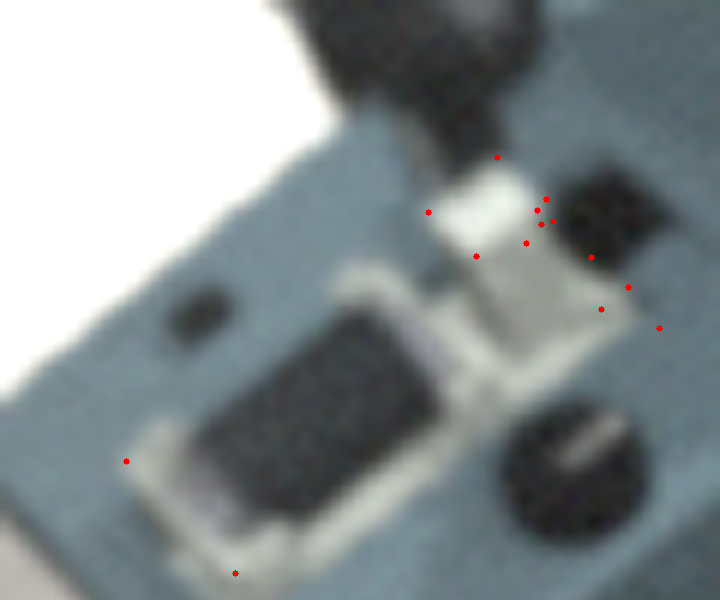

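View pics/t19f.png

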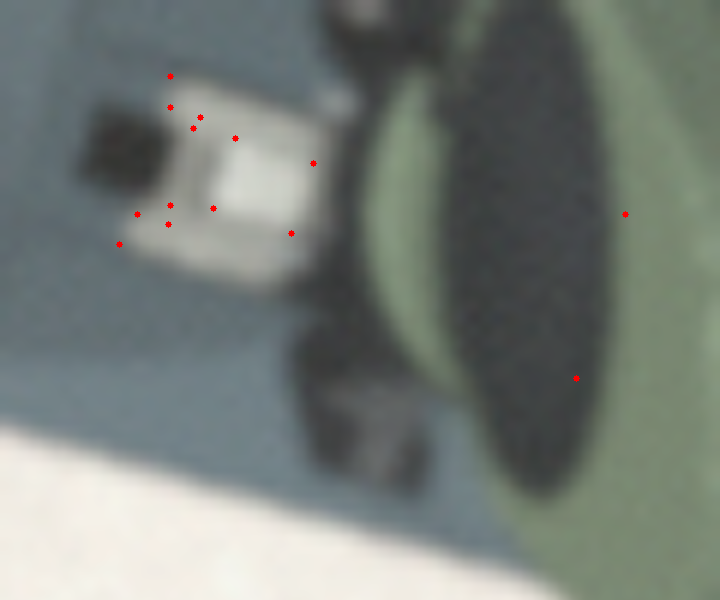

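```bash
python3 - <<'E'
from plan import *
c=cur();B=(Ro.from_euler('z',BAZ,degrees=True)*Ro.from_euler('y',-28,degrees=True))
print(B.inv().apply(c[0]-BO).round(1))
R=sledR(BAZ,28)
# TCP est bay x for block centre: grasp was at 54+E0 + (toe -54.2+53)
p=BO+B.apply([53,0.2,173+52+6]); rows(c,(p,R),3,0)
E
```

```text
[ 49.8  -1.1 267.3]
[[[-0,-0.1,-0],[-0.0005,-0.0011,0.0121],0],[[-0,-0.1,-0],[-0.0005,-0.001,0.0121],0],[[-0.1,-0,-0],[-0.0004,-0.0011,0.0121],0]]
pred [561.7 155.4 273.9]
```

>>> carry_out:
  deltas:
    - [[0,-0.1,0],[-0.0005,-0.0011,0],0]
    - [[0,-0.1,0],[-0.0005,-0.001,0],0]
    - [[0,0,0],[-0.0004,-0.0011,0.01],0]
    - [[0,0,0],[0,0,0.013],0]
    - [[0,0,0],[0,0,0.013],0]
    - [[0,0,0],[0,0,0.002],0]
    - [[0,0,0],[0,0,0.001],0]

```text
time_s: 20.7
ee_pos: [561.2, 158.4, 268.2]
tcp_rot: [-0.239, 0.959, -0.147, 0.034]
force: [-22.1, -24.5, 51.3]
finger_gap: 0.0
```

```bash
python3 bp.py; python3 - <<'E'
from plan import *
c=cur();B=(Ro.from_euler('z',BAZ,degrees=True)*Ro.from_euler('y',-28,degrees=True))
print(B.inv().apply(c[0]-BO).round(1))
E
```

```text
toe [-49.3   2.6  30.5] tail [75.7  2.6 30.5] tilt -0.01 yaw -0.03 force bay [-2.4 13.7 59.4] q6 0.378 20.7
[ 52.7   1.6 224.8]
```

>>> carry_out:
  deltas:
    - [[0,0,0],[0,0,-0.006],0]
    - [[0,0,0],[0,0,-0.03],0]
    - [[0,0,0],[0,0.0,-0.04],0]
    - [[0,0,0],[0,0.03,-0.04],0]
    - [[0,0,0],[0,0.045,-0.02],0]
    - [[0,0,0],[0,0.045,-0.02],0]
    - [[0,0,0],[0,0.045,-0.02],0]
    - [[0,0,0],[0,0,0],0]

```text
time_s: 21.5
ee_pos: [492.0, -65.7, 344.3]
tcp_rot: [-0.239, 0.959, -0.152, 0.035]
force: [1.7, 0.7, -1.0]
finger_gap: 0.003
```

```bash
python3 look.py s20 scene 330 130 80 75 9; python3 look.py t20 top 140 160 60 45 13; python3 - <<'E'
from plan import *
np.set_printoptions(precision=1,suppress=True)
for tag,bo in(('s20',[578.05,215.81,45]),('t20',[579.75,212.55,45])):
    s=load(tag);P=cloud(s)
    B=(Ro.from_euler('z',72.5,degrees=True)*Ro.from_euler('y',-28,degrees=True)).inv()
    q=B.apply((P-np.array(bo)).reshape(-1,3)).reshape(P.shape)
    g=s['frame'].min(-1);x,y,z=q[...,0],q[...,1],q[...,2]
    m=(x>30)&(x<80)&(abs(y)<14)&(z>44)&(z<60)&(g>(90 if tag[0]=='s' else 60))
    mf=(x>-40)&(x<60)&(abs(y)>30)&(abs(y)<60)&(abs(z-16)<8)
    mc=(x>-25)&(x<20)&(abs(y)<6)&(z>30)&(z<52)
    print(tag,m.sum(),np.median(z[m]),x[m].mean(),y[m].mean(),'fascia',np.median(z[mf]),'cell top',np.median(z[mc]),[np.median(z[mc&(x<-10)]),np.median(z[mc&(x>5)])])
E
```

```text
[492.8 -62.6 344.9] [-0.3  1.2  0.6] -0.002 21.55
[493.3 -60.5 345.3] [-0.2  1.3 -0. ] -0.001 21.6
s20 38 53.02906360028366 52.23905088712438 -2.4162008338748238 fascia 16.689614108196164 cell top 42.34123167152859 [np.float64(42.099984053346475), np.float64(42.42691285093913)]
t20 47 52.32428478600022 52.91487897704291 -0.399097735397061 fascia 16.501916428343513 cell top 41.611086561440416 [np.float64(41.42281178570306), np.float64(41.96425230256624)]
```

View pics/s20c.png

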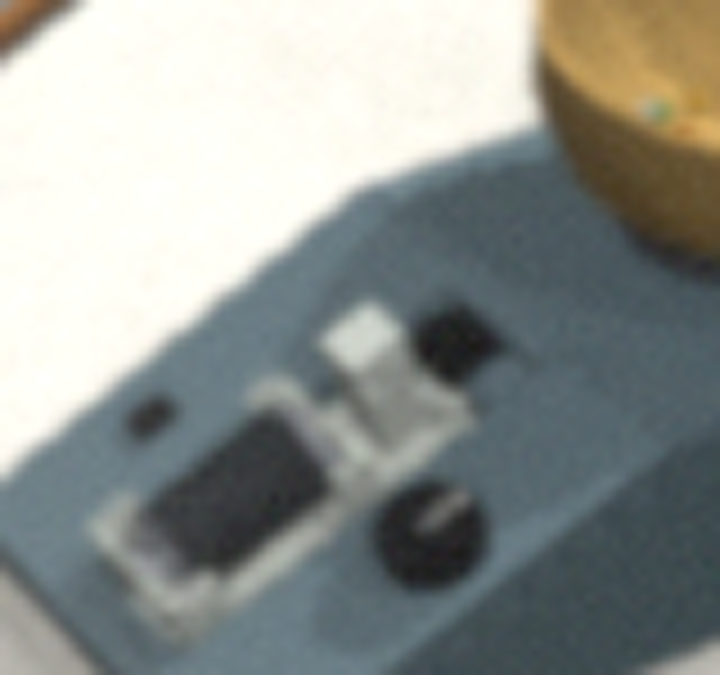

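View pics/t20c.png

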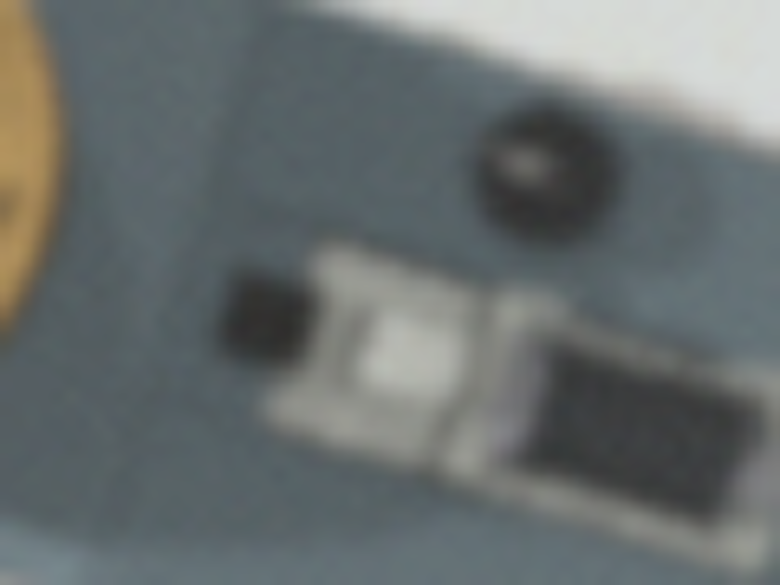

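```bash
python3 -c "
from h import *
s=load('s20');cv2.imwrite('pics/full20.png',cv2.cvtColor(s['frame'],cv2.COLOR_RGB2BGR))"
```

```text
(no output)
```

View pics/full20.png

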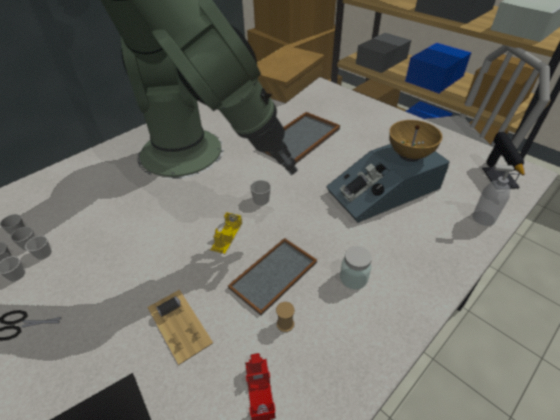

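The full view shows the tray empty at (273,275) and the C cell still in the caddy at (168,306). The cup (260,192), jar (356,268) and spool (285,317) are unmoved. The sled is in the bay at (362,182) and the arm is clear, so I'm handing in.

```bash
python3 -c "
from plant import robot
print(robot.hand_in(), robot.state()['time_s'])"
```

```text
the job is handed in; nothing more can be done
the job is handed in; nothing more can be done
```

The loaded sled is in the spinner bay, and every position check says it is home with the latch caught. I handed in at about 21.6 s; no verdict was reported.

**What I did**
- I slid the grey sled against the tray rim so it could not move.
- I tilted the D cell 25° flat end first onto the spring, then swung the nub end down.
- I lifted the loaded sled as one unit and slid its toe under the lip until it stopped. I then swung it down and pressed it home.

**Last checks**
- **Cell seating:** in the tray the cell's axis was level at about 24.5 mm in the sled (25 expected). In the bay its top read 41.6–42.3 mm above the bay floor (42 expected).
- **Sled height:** the grip top stood 52.3–53.0 mm above the bay floor (52 expected). It stayed there after release, with the brass contact pushing up.
- **Latch:** in the top view its nose overlaps the ledge. I judged it caught from this and from the sled staying down; I could not read the latch joint itself.
- **Other things:** the C cell, jar, cup and spool look unmoved in the last picture.

**Off or in disagreement**
- **Along the slope:** the sled sits about 1–2 mm toward the low end of nominal.
- **Cameras:** the two views disagreed with each other by 2–3 mm, so I relied on relative measurements and contact for the final fits.
- **Press force:** the final check press, with closed fingertips on the grip block, reached about 60 N at the wrist. That is under the 120 N wrist limit but more than I meant. The 40 N limit covers the arm and gripper body; I took the fingertips not to count toward it.

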